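# Press a label holder home behind a shelf lip

### The arm

A 6-joint arm with a two-finger parallel gripper is mounted at the origin on the work surface. World frame = base frame: x ahead of the robot, y to its left, z up, the work surface at z = 0. Lengths are in mm, angles in rad, forces in N, time in s.
With the tool pointing down it reaches from about 325 to 875 mm from the base axis. Payload 4.4 kg.
Tool frame: the origin (TCP) lies midway between the tips of the shut fingers; the grasp point (between the pads) lies 19 mm behind it; z points along the fingers, x is the direction in which the jaws open and shut, and the axes are right-handed (so a half turn about z gives the same grasp; the last joint's range is limited). The gripper opens to 85 mm and grips with 20 to 120 N. Pads are 22 mm wide; open, the fingers measure 114 mm over their backs; the gripper's body (76 mm by 85 mm) begins 54 mm behind the grasp point. The pads swing forward as they close: fully open they stand 13 mm farther back than shut.
Start: joints at [-1.419, 0.207, 1.542, -0, 1.393, -0.15], TCP at [171.449, -548.846, 197.082] pointing down, gripper open.
Joint ranges: [-2.73, 2.73], [-0.86, 2.22], [0.23, 2.46], [-1.11, 4.25], [0.08, 2.63], [-2.82, 2.82]. Speed limits (rad/s): [2.79, 2.79, 3.14, 3.14, 3.14, 3.14].

### API

Orientations are given as a unit quaternion [w, x, y, z].
In Python, from bench import monitor, eyes, bot gives the robot as it stands.
- The arm moves only by the tool carry_out, never from a script. Its argument "increments" is a list of rows, each a list of 4 numbers: the shift along the tool's x, y, z in mm, then the turn about the tool's z in rad. In form: [[x, y, z, spin], ...]. A call has 1 to 20 rows; each row shifts and turns the pose as measured when the row begins, along the tool's axes as they then stand; what a row does not reach is not made up. A row lasts 1/12 s, in which the tool goes at most 41.7 mm and 7.16 degrees, less where a joint would pass 70% of its speed; a pose out of reach is approached as far as the arm can. A call with a gripper value outside its range is refused whole. "grip" is the opening, from 0 (shut) to 1 (fully open), set as the call begins (left out, the last holds). The fingers move at their own pace and stop on an object; the grip force is fixed at half the most. Time passes only in rows, so rows that do not move let the fingers close. It gives the time, the measured TCP pose, the force and the opening at its end, in the units of the state.
- monitor.get_state(): the state, without advancing time (a new reading comes with each control period).
- eyes.camera(name): name is "side" or "top"; returns the picture (420x560x3 uint8, red, green, blue); there is no depth.
- eyes.calibration(name): a dict with "intrinsics" (3x3 intrinsics, pixels), "rvec" (rotation vector, rad) and "tvec" (3), from world to camera coordinates, as OpenCV has them. Camera axes: x right, y down, z forward; pixel columns grow to the right and rows downward; lengths in mm; the calibration is good to about 2 mm. A picture is of the moment at which its call begins. calibration takes no time and is no camera call.
- bot.sign_off(): hands the job in, once; it reports no verdict.
The state is a dict: "clock": time; "joint_pos": joint angles; "qvel": joint speeds; "joint_torque": joint torques, N m; "position": TCP position; "tool_rot": TCP orientation; "force": force on the tool from outside, world axes, zero at the start; "wrist_torque": the same for the moment, N m; "width": finger opening in mm.
Only numpy, scipy, OpenCV 4.12 (cv2) and the standard library are available. Lean on these libraries where they do the work, as an engineer would, in place of code of your own. Each camera call takes 0.05 s, during which the arm holds its last target.

### The job

Draw the lock pin up out of the label slot on the front of the parts shelf and park it in the open notch of the shelf's side bracket, hanging by its collar, let go. Then take the narrower of the two label holders from the wooden stand, push it down behind the shelf lip until it is fully home against the spring strip, and finish while still gripping it and keeping it pressed home, without disturbing the other things on the bench.

Things in the scene. Friction and masses are not known exactly. Their poses are not given: they have to be found in the camera images.
- rack: Low grey steel parts shelf, fixed. Origin on the bench, straight below the middle of its label slot; z up, y along the slot towards the notch bracket, x from the slot's front to the shelf board behind. Slot stands on a block 44 (x) by 104 (y) by 60 mm high. Board: x 22 to 172, y -75 to 75 mm, top at z = 75; a jar and a bearing stand on it at x over 105
- slot (a point): Middle of the label slot's mouth, rack frame (0, 0, 100 mm), rack's axes. Slot 12 mm wide (x -6 to 6), 92 mm long (y -46 to 46), open at the top. In rack heights: front lip (4 mm thick) straight up to z = 92, then flared forward at 45 degrees to x = -16, z = 100; back wall, 4 mm thick, up to z = 116; end cheeks up to z = 92
- follower (a joint): Spring strip in the slot: two dark pads (y -44 to -8 and 8 to 44 mm). 0 = up, pad tops at z = 80 mm in the rack frame; 0.010 m = fully down on its stop, pad tops at z = 70. 4 N start it moving, 9 N bring it to the stop; it springs back when released
- notch (a point): Parking notch in the side bracket's 6 mm plate: this point is on its centre line at the plate's top, rack frame (-4, 125, 115 mm), rack's axes. U notch 16 mm wide, cut right through, open to the rack's -x (end at x = -26), closed at x = 13. Plate y 95 to 155 mm; its post stands behind, from x = 22
- pin: Steel lock pin, 142 mm, 90 g. Origin: lower tip; z up to the knob. Shank 10 mm dia, 95 long; collar 28 dia, 5 thick; knob 18 dia, 42 long (100 to 142 from tip). Starts upright in mid-slot between the pads, lowest 35 mm in a 12 mm bore, tip at z = 25 in the rack frame, collar just above the back wall; it keeps any holder out. Lifts straight up
- pin_collar (a point): Underside of the pin's collar, on its axis, 95 mm above the tip. Parked, it rests on the notch plate's top, the shank hanging through the notch
- holder: Label holder to fit: grey plate with blank white cards, 60 g. Origin: middle of lower edge; z up, x thickness, y width. Card part 8 mm thick, 80 wide, 50 high; above it a mid tab 8 thick, 36 wide, up to 95. Starts upright in an 11 mm slot of the stand, lower edge 12 mm above the bench; lifts straight up. Either way round fits. Home: lower edge at z = 70 in the rack frame
- holder_wide: The other label holder, alike but 112 mm wide, too wide for the shelf slot: it stays in the stand, 77 mm from the first. Origin and axes as for the holder
- stand: Fixed wooden stand 150 (x) by 130 (y) by 30 mm high, origin under its centre on the bench. Two 11 mm slots along y at x = -38.5 and 38.5 mm, floor at 12 mm, hold the two holders upright, in either order
- jar: Bystander: glass jar, 40 mm dia, 50 high, standing on the shelf board. Origin: centre of underside
- bearing: Bystander: steel ring, 40 mm dia, 14 high, lying on the shelf board. Origin: centre of underside
- can: Bystander: can, 66 mm dia, 110 high, on the bench beyond the stand. Origin: centre of underside
- driver: Bystander: screwdriver lying on the bench between the robot and the shelf
- wrench: Bystander: wrench lying on the bench beyond the stand
- cup: Bystander: open steel cup, 72 mm dia, 80 high, on the bench to the left. Origin: centre of underside
- coupling: Bystander: brass cylinder, 32 mm dia, 45 high, standing on the bench to the left. Origin: centre of underside
Not all that is in view belongs to the job. Leave any green or yellow look-alike of the holder alone.

How it is judged:
By the outcome, as a careful person would: the job done as asked, in the order asked, and still so for the second after the job is handed in, while the arm keeps its last pose, push and grip.
It also fails if it takes over 59 s, if anything falls off the work surface, if the arm or the gripper's body presses on something with over 40 N, if the wrist force passes 120 N, or if a joint passes its speed limit or range.

## Working session

There is one attempt and no reset: what is moved stays moved. The work goes in short steps, Python scripts to look and compute and a tool call to move; the robot and the scene stay as the last step left them, time stands still between calls to the robot, and variables do not carry over. Pictures are saved under pics/ and viewed, and the job is handed in when it is done.

Besides the shell and the picture viewer there is one more tool, called as name([rows], argument=value, ...), one row to a line, values as JSON. carry_out: Moves the arm, as the interface text tells. Its arguments: {"type":"object","properties":{"increments":{"type":"array","items":{"type":"array","items":{"type":"number"}}},"grip":{"type":"number"}},"required":["increments"]}

```bash
ls; mkdir -p pics; python3 - <<'E'
from bench import monitor, eyes, bot
import cv2
s=monitor.get_state(); print(s)
for n in("side","top"):
    im=eyes.camera(n); cv2.imwrite(f"pics/{n}0.png",im[:,:,::-1]); print(eyes.calibration(n))
E
```

```text
pics
{'clock': 0.0, 'joint_pos': array([-1.41851385e+00,  2.07422598e-01,  1.54299350e+00,  2.66910601e-05,
        1.39347160e+00, -1.50513225e-01]), 'qvel': array([-0.0011149 ,  0.00031065, -0.00068842, -0.00087393,  0.00030231,
       -0.00201372]), 'joint_torque': array([-1.26288913e-03, -3.83034003e+01, -2.91597301e+01, -2.06657610e-04,
        1.05841609e-02, -5.47147351e-06]), 'position': array([ 171.32082755, -548.00242512,  195.905608  ]), 'tool_rot': array([-8.19999365e-04,  8.05662352e-01, -5.92373917e-01, -8.02861337e-04]), 'force': array([ 0.12896101, -0.47284306,  0.06257325]), 'wrist_torque': array([ 0.01002073, -0.0263725 , -0.02144084]), 'width': 85.54674410757373}
{'intrinsics': array([[385.08525563,   0.        , 282.95456669],
       [  0.        , 385.08525563, 205.6102848 ],
       [  0.        ,   0.        ,   1.        ]]), 'rvec': array([ 1.07216222, -2.41727785,  1.02552631]), 'tvec': array([414.54311591, 355.94255036, 698.29747439])}
{'intrinsics': array([[444.88348708,   0.        , 278.65304283],
       [  0.        , 444.88348708, 216.30206015],
       [  0.        ,   0.        ,   1.        ]]), 'rvec': array([ 2.17344877, -2.22428661,  0.07657088]), 'tvec': array([  25.68217296,  578.92018799, 1330.30810016])}
```

View pics/side0.png

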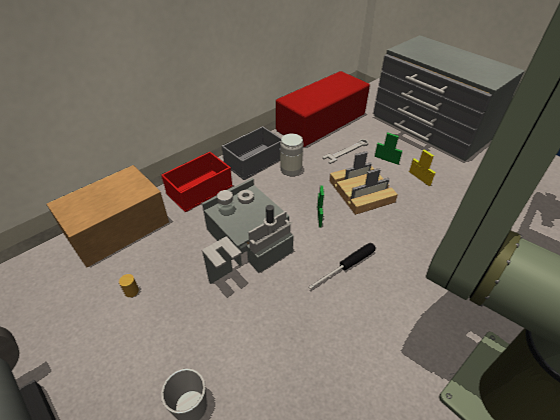

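View pics/top0.png

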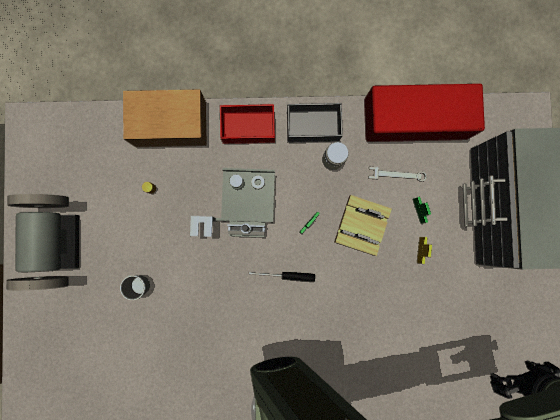

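The side view shows the pin knob near (269,215), the notch bracket near (222,255), and the two grey holders in the stand near (360,168) and (370,185). In the top view the pin is at (248,229), the notch at (203,226) and the stand at (363,225). The green and yellow look-alikes are elsewhere. I'll zoom in next.

```bash
python3 - <<'E'
import cv2
a=cv2.imread("pics/side0.png");b=cv2.imread("pics/top0.png")
def c(im,x,y,w,h,k,n):
    r=cv2.resize(im[y:y+h,x:x+w],None,fx=k,fy=k,interpolation=cv2.INTER_CUBIC)
    for i in range(0,w,10):
        cv2.putText(r,str(x+i),(i*k,8),0,.3,(0,0,255),1); cv2.line(r,(i*k,8),(i*k,14),(0,0,255),1)
    for i in range(0,h,10):
        cv2.putText(r,str(y+i),(0,i*k+3),0,.3,(0,0,255),1)
    cv2.imwrite(n,r)
c(a,195,175,110,110,5,"pics/s_rack.png")
c(a,320,140,90,80,7,"pics/s_stand.png")
c(b,180,160,110,90,7,"pics/t_rack.png")
c(b,325,185,80,80,7,"pics/t_stand.png")
E
```

```text
(no output)
```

View pics/s_rack.png

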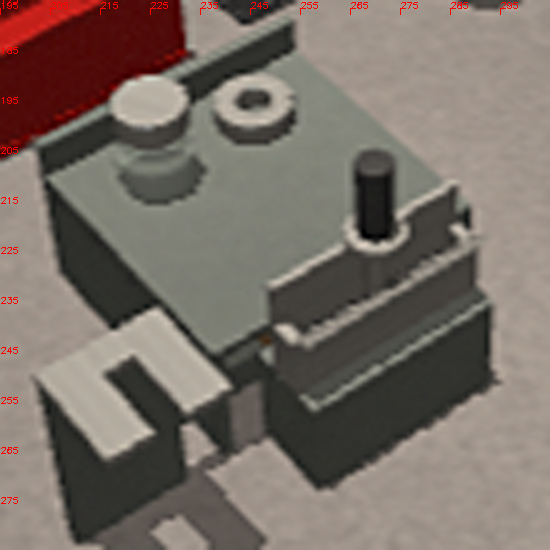

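View pics/s_stand.png

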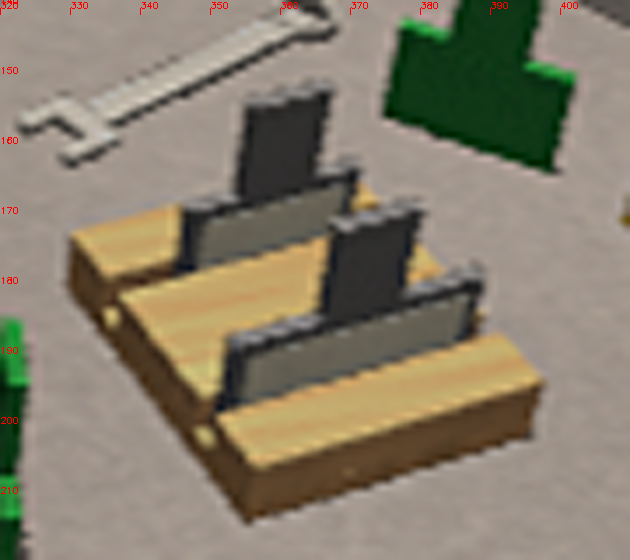

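View pics/t_rack.png

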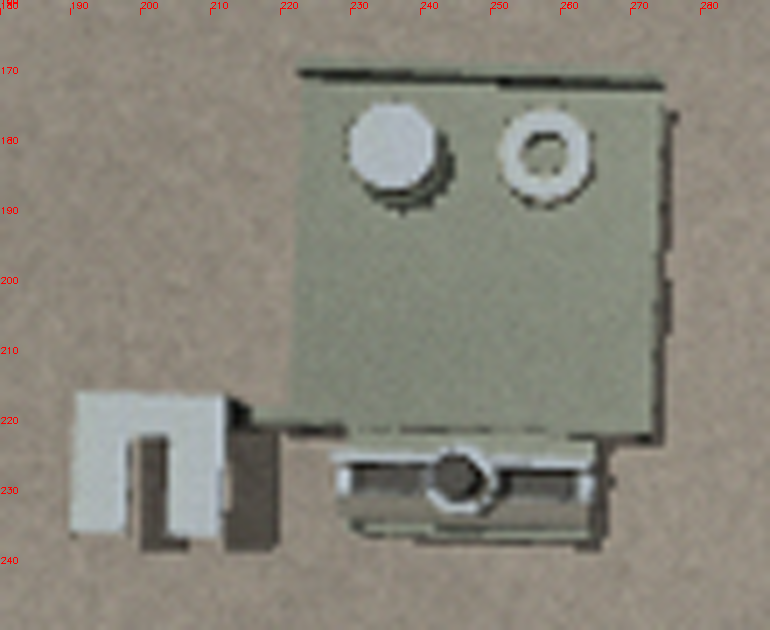

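View pics/t_stand.png

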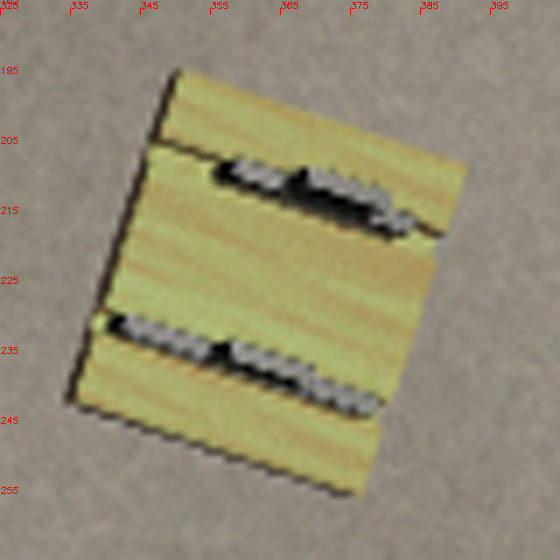

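Candidates for the narrower holder in the side view are the far grey holder in the stand at (358,165), the near grey one at (370,185), the green ones at (389,150) and (321,205), and the yellow one at (424,167). The far grey holder is visibly narrower, with its card part spanning about 28 px against about 40 px for the near one despite similar range. I choose the far one. Next I'll fit poses with both cameras.

```bash
cat > h.py <<'E'
import numpy as np,cv2
from bench import monitor,eyes,bot
from scipy.optimize import least_squares
C={n:eyes.calibration(n) for n in("side","top")}
def proj(n,P):
    c=C[n]; return cv2.projectPoints(np.asarray(P,float).reshape(-1,3),c["rvec"],c["tvec"],c["intrinsics"],None)[0].reshape(-1,2)
def crop(o,k,p): return np.array(o)+(np.array(p)+.5)/k-.5
def T(q,P):
    c,s=np.cos(q[2]),np.sin(q[2]); P=np.asarray(P,float)
    return np.c_[c*P[:,0]-s*P[:,1]+q[0],s*P[:,0]+c*P[:,1]+q[1],P[:,2]+(q[3] if len(q)>3 else 0)]
def fit(obs,q0,verbose=1):
    # obs: list (cam, model pt, px)
    def f(q):
        return np.concatenate([(proj(n,T(q,[m]))[0]-p) for n,m,p in obs])
    r=least_squares(f,q0,loss="soft_l1",f_scale=.6,x_scale=[10,10,.05]+[10]*(len(q0)-3))
    e=f(r.x).reshape(-1,2)
    if verbose:
        for (n,m,p),d in zip(obs,e): print(n,m,d.round(2))
    print("fit",r.x.round(3),"rms",np.sqrt((e**2).mean()).round(2)); return r.x
E
cat > fit1.py <<'E'
from h import *
t=lambda m,p:("top",m,crop((180,160),7,p)); s=lambda m,p:("side",m,crop((195,175),5,p))
R=[t((-26,155,115),(70,533)),t((-26,95,115),(225,537)),t((-26,133,115),(126,533)),t((-26,117,115),(166,535)),t((13,133,115),(133,437)),t((13,117,115),(170,437)),
t((22,-75,75),(655,440)),t((0,0,167),(458,478)),t((6,46,116),(335,466)),t((6,-46,116),(594,470)),
s((-26,95,115),(232,385)),s((-26,117,115),(185,412)),s((-26,133,115),(155,432)),s((-26,155,115),(108,460)),s((13,117,115),(137,358)),s((13,133,115),(105,370)),
s((0,0,167),(375,160)),s((0,0,125),(377,228)),s((6,46,116),(268,290)),s((6,-46,116),(457,183)),
s((-22,52,60),(316,408)),s((-22,-52,60),(490,296)),s((-22,52,0),(325,487)),s((-22,-52,0),(495,382))]
q=fit(R,[480,-50,0.]); fit(R,[480,-50,0.,0.],0)
t=lambda m,p:("top",m,crop((325,185),7,p)); s=lambda m,p:("side",m,crop((320,140),7,p))
S=[t((75,65,30),(180,70)),t((75,-65,30),(468,165)),t((-75,-65,30),(365,495)),t((-75,65,30),(70,402)),
s((75,65,30),(70,237)),s((-75,-65,30),(543,380)),s((-75,65,30),(257,470)),s((-75,65,0),(247,522)),s((-75,-65,0),(530,438))]
q=fit(S,[480,-300,-.3])
fit(S,[480,-300,-.3,0],0)
E
python3 fit1.py
```

```text
top (-26, 155, 115) [ 0.58 -0.38]
top (-26, 95, 115) [-0.04 -0.19]
top (-26, 133, 115) [ 0.48 -0.1 ]
top (-26, 117, 115) [ 0.5  -0.19]
top (13, 133, 115) [ 0.11 -0.34]
top (13, 117, 115) [ 0.55 -0.13]
top (22, -75, 75) [-0.   -0.68]
top (0, 0, 167) [-0.11 -0.44]
top (6, 46, 116) [ 2.24 -0.88]
top (6, -46, 116) [-1.86 -0.28]
side (-26, 95, 115) [0.25 0.35]
side (-26, 117, 115) [0.71 0.24]
side (-26, 133, 115) [0.06 0.18]
side (-26, 155, 115) [0.12 0.11]
side (13, 117, 115) [-0.1  -0.55]
side (13, 133, 115) [-0.26  0.77]
side (0, 0, 167) [0.15 0.31]
side (0, 0, 125) [0.   0.38]
side (6, 46, 116) [ 3.3  -1.11]
side (6, -46, 116) [-1.52  1.46]
side (-22, 52, 60) [0.06 0.84]
side (-22, -52, 60) [1.11 1.22]
side (-22, 52, 0) [-0.84  1.1 ]
side (-22, -52, 0) [-0.63  0.26]
fit [ 5.43078e+02  1.05574e+02 -5.90000e-02] rms 0.87
fit [ 5.42102e+02  1.06138e+02 -5.90000e-02  2.64900e+00] rms 0.81
top (75, 65, 30) [-0.03 -0.12]
top (75, -65, 30) [-0.06 -0.28]
top (-75, -65, 30) [-0.19  0.14]
top (-75, 65, 30) [ 0.58 -0.1 ]
side (75, 65, 30) [-0.05 -0.3 ]
side (-75, -65, 30) [0.42 0.24]
side (-75, 65, 30) [0.02 0.08]
side (-75, 65, 0) [-0.16  0.62]
side (-75, -65, 0) [-0.08 -0.11]
fit [ 5.47182e+02 -2.40924e+02 -3.39000e-01] rms 0.26
fit [ 5.47038e+02 -2.40649e+02 -3.39000e-01  5.70000e-01] rms 0.26
```

```bash
sed -i 's/(6,46,116)/(6,52,116)/g; s/(6,-46,116)/(6,-52,116)/g' fit1.py; cat >> fit1.py <<'E'
P=[o for o in R if o[1][:2]==(0,0)]
def tri(pt,ps):
    f=lambda X:np.concatenate([proj("top",X)[0]-pt,proj("side",X)[0]-ps]); r=least_squares(f,[540,100,100]);return r.x.round(1),r.fun.round(2)
print("knob top",tri(P[0][2],P[1][2]))
# holder tab top corners: far holder
tt=lambda p:crop((325,185),7,p); ss=lambda p:crop((320,140),7,p)
q=[547.1,-240.8,-.339]
for nm,x,w in(("far",38.5,80),("near",-38.5,112)):
  M=[(x,18,107),(x,-18,107),(x,w/2,62),(x,-w/2,62)]
  for n,o in(("top",(325,185)),("side",(320,140))): print(nm,n,((proj(n,T(q,M))-o+.5)*7-.5).round(0).tolist())
E
python3 fit1.py|grep -v "^top\|^side"; python3 - <<'E'
from h import *
s=monitor.get_state();print(s["clock"],C["top"]["tvec"])
E
```

```text
fit [ 5.43469e+02  1.05674e+02 -5.60000e-02] rms 0.5
fit [ 5.42430e+02  1.06188e+02 -5.70000e-02  2.31500e+00] rms 0.42
fit [ 5.47182e+02 -2.40924e+02 -3.39000e-01] rms 0.26
fit [ 5.47038e+02 -2.40649e+02 -3.39000e-01  5.70000e-01] rms 0.26
knob top (array([542.4, 105.8, 168.5]), array([-0.24, -0.22,  0.25,  0.02]))
far top [[296.0, 171.0], [380.0, 198.0], [223.0, 162.0], [405.0, 221.0]]
far side [[240.0, 108.0], [319.0, 87.0], [176.0, 212.0], [348.0, 165.0]]
near top [[239.0, 352.0], [324.0, 379.0], [131.0, 325.0], [387.0, 408.0]]
near side [[346.0, 224.0], [429.0, 201.0], [240.0, 341.0], [490.0, 269.0]]
0.1 [  25.68217296  578.92018799 1330.30810016]
```

carry_out([
  [0,0,-6,-0.121],
  [0,0,-6,-0.121],
  [0,0,-6,-0.121],
  [0,0,-6,-0.121],
  [0,0,-6,-0.121],
  [0,0,-6,-0.121],
  [0,0,-6,-0.121],
  [0,0,-6,-0.121],
  [0,0,-6,-0.121],
  [0,0,-6,-0.121],
  [0,0,0,0],
], grip=1)

```text
clock: 1.02
position: [170.5, -542.5, 249.5]
tool_rot: [-0.01, 1.0, -0.008, -0.002]
force: [0.5, -0.6, 0.2]
width: 85.4
```

```bash
cat >> h.py <<'E'
from scipy.spatial.transform import Rotation as Ro
RK=[543.0,106.0,-0.057]
def where(tgt=None,yaw=None):
    s=monitor.get_state(); w,x,y,z=s["tool_rot"]; R=Ro.from_quat([x,y,z,w]).as_matrix()
    a=np.arctan2(R[1,0],R[0,0]); print("t",round(s["clock"],2),"tcp",s["position"].round(1),"ang",a.round(4),"tilt",R[:,2].round(4),"F",s["force"].round(1),"w",round(s["width"],1),"q",s["joint_pos"].round(2))
    if tgt is not None: print("tool shift",(R.T@(np.array(tgt)-s["position"])).round(1))
    if yaw is not None: print("spin",round(-(yaw-a),4))
E
python3 -c "
from h import *
where([542.6,105.8,235],-.057)"
```

```text
t 1.02 tcp [ 170.5 -542.5  249.5] ang -0.0158 tilt [-0.0031  0.0201 -0.9998] F [ 0.5 -0.6  0.2] w 85.4 q [-1.42  0.17  1.47  0.    1.52 -1.4 ]
tool shift [ 361.9 -653.7   26.4]
spin 0.0412
```

carry_out([
  [17,-31,0,0.004],
  [17,-31,0,0.004],
  [17,-31,0,0.004],
  [17,-31,0,0.004],
  [17,-31,0,0.004],
  [17,-31,0,0.004],
  [17,-31,0,0.004],
  [17,-31,0,0.004],
  [17,-31,0,0.004],
  [17,-31,0,0.004],
  [17,-31,0,0],
  [17,-31,0,0],
  [17,-31,0,0],
  [17,-31,0,0],
  [17,-31,0,0],
  [17,-31,0,0],
  [17,-31,0,0],
  [17,-31,0,0],
  [0,0,0,0],
  [0,0,0,0],
])

```text
clock: 2.68
position: [526.2, 19.6, 245.2]
tool_rot: [-0.015, 0.998, -0.066, -0.008]
force: [0.5, -0.1, -0.2]
width: 85.0
```

```bash
python3 -c "
from h import *
where([542.6,105.8,215],-.057)"
```

```text
t 2.68 tcp [526.2  19.6 245.2] ang -0.1316 tilt [-0.0146  0.0317 -0.9994] F [ 0.5 -0.1 -0.2] w 85.0 q [-0.15  0.08  1.59  0.03  1.49 -0.02]
tool shift [  5.5 -86.7  32.6]
spin -0.0746
```

carry_out([
  [0,-6,3,-0.015],
  [1,-12,4,-0.02],
  [1,-16,4,-0.02],
  [1,-16,4,-0.02],
  [1,-12,4,0],
  [0,-8,4,0],
  [0,-6,3,0],
  [0,-4,2,0],
  [0,-3,1,0],
  [0,-1,0.5,0],
])

```text
clock: 3.52
position: [533.1, 104.3, 212.5]
tool_rot: [-0.015, 0.999, -0.034, -0.011]
force: [0.2, 0.2, 0.4]
width: 85.6
```

```bash
python3 -c "
from h import *
where([542.6,105.8,215],-.057)"
```

```text
t 3.52 tcp [533.1 104.3 212.5] ang -0.0667 tilt [-0.0205  0.0307 -0.9993] F [0.2 0.2 0.4] w 85.6 q [0.01 0.14 1.59 0.03 1.43 0.08]
tool shift [ 9.3 -2.3 -2.7]
spin -0.0097
```

carry_out([
  [0,0,0,0],
  [0,0,0,0],
  [0,0,0,0],
  [0,0,0,0],
])

```text
clock: 3.85
position: [533.5, 103.2, 212.9]
tool_rot: [-0.015, 0.999, -0.034, -0.01]
force: [-0.5, -0.8, 0.1]
width: 85.3
```

```bash
python3 -c "
from h import *
where([542.6,105.8,215],-.057)"
```

```text
t 3.85 tcp [533.5 103.2 212.9] ang -0.0682 tilt [-0.0196  0.0299 -0.9994] F [-0.5 -0.8  0.1] w 85.3 q [0.01 0.14 1.59 0.03 1.43 0.08]
tool shift [ 8.9 -3.3 -2.2]
spin -0.0112
```

carry_out([
  [3,-1,4,-0.01],
  [4,-1.5,8,0],
  [3,-1,12,0],
  [0,0,14,0],
  [0,0,12,0],
  [0,0,8,0],
  [0,0,4,0],
  [0,0,1,0],
])

```text
clock: 4.52
position: [544.4, 107.7, 142.8]
tool_rot: [-0.015, 0.999, -0.03, -0.01]
force: [0.4, -0.1, 0.1]
width: 85.6
```

```bash
cat >> h.py <<'E'
def shots(tag,side,top,k=6):
    for n,(x,y,w,h) in(("side",side),("top",top)):
        if not w: continue
        im=eyes.camera(n)[:,:,::-1]; cv2.imwrite(f"pics/{n}_{tag}_full.png",im)
        cv2.imwrite(f"pics/{n}_{tag}.png",cv2.resize(im[y:y+h,x:x+w],None,fx=k,fy=k,interpolation=cv2.INTER_CUBIC))
E
python3 -c "
from h import *
where([542.5,106.2,130],-.057)
shots('a',(210,130,110,100),(200,170,100,90))"
```

```text
t 4.52 tcp [544.4 107.7 142.8] ang -0.0587 tilt [-0.0197  0.0299 -0.9994] F [ 0.4 -0.1  0.1] w 85.6 q [0.02 0.23 1.64 0.03 1.3  0.07]
tool shift [-1.5  2.  12.8]
spin -0.0017
```

View pics/side_a.png

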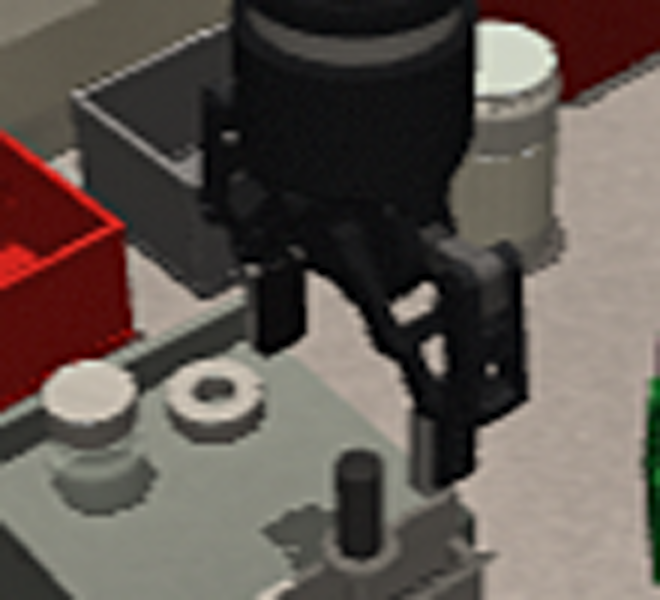

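View pics/top_a.png

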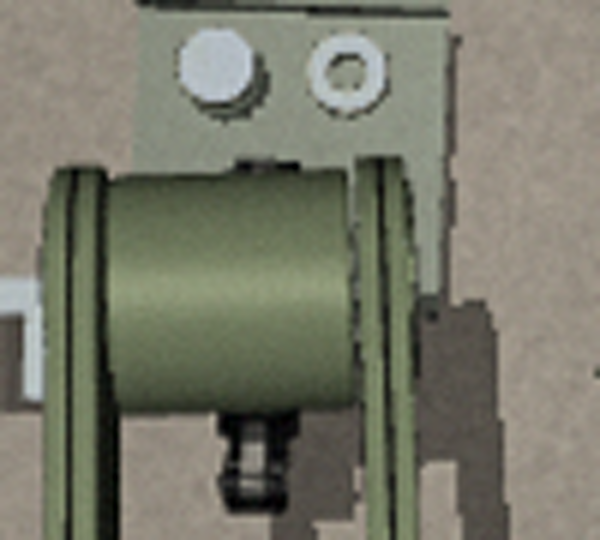

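```bash
python3 -c "
from h import *
a=-.0587;u=np.array([np.cos(a),np.sin(a),0]);p=np.array([544.4,107.7,142.8])
for dz in(0,13):
  for d in(-46,0,46):
    for n,o in(('side',(210,130)),('top',(200,170))): print(dz,d,n,((proj(n,p+u*d+[0,0,dz])[0]-o)*6).round())
print(tri:=0)
print(((proj('side',[542.4,105.8,167])[0]-(210,130))*6).round())
"
```

```text
0 -46 side [433. 584.]
0 -46 top [264. 444.]
0 0 side [353. 510.]
0 0 top [268. 343.]
0 46 side [277. 441.]
0 46 top [272. 243.]
13 -46 side [433. 559.]
13 -46 top [262. 445.]
13 0 side [352. 485.]
13 0 top [266. 342.]
13 46 side [275. 415.]
13 46 top [270. 241.]
0
[359. 463.]
```

```bash
python3 -c "
from h import *
where()
shots('b',(200,110,130,120),(0,0,0,0),6)
where()"
```

```text
t 4.62 tcp [544.8 107.7 143.7] ang -0.0587 tilt [-0.0185  0.0299 -0.9994] F [-1.7 -0.4  1.1] w 85.5 q [0.02 0.22 1.64 0.03 1.3  0.07]
t 4.67 tcp [545.5 107.7 144.6] ang -0.0587 tilt [-0.0167  0.0299 -0.9994] F [-0.7 -0.2  1.2] w 85.3 q [0.02 0.22 1.63 0.03 1.3  0.07]
```

View pics/side_b.png

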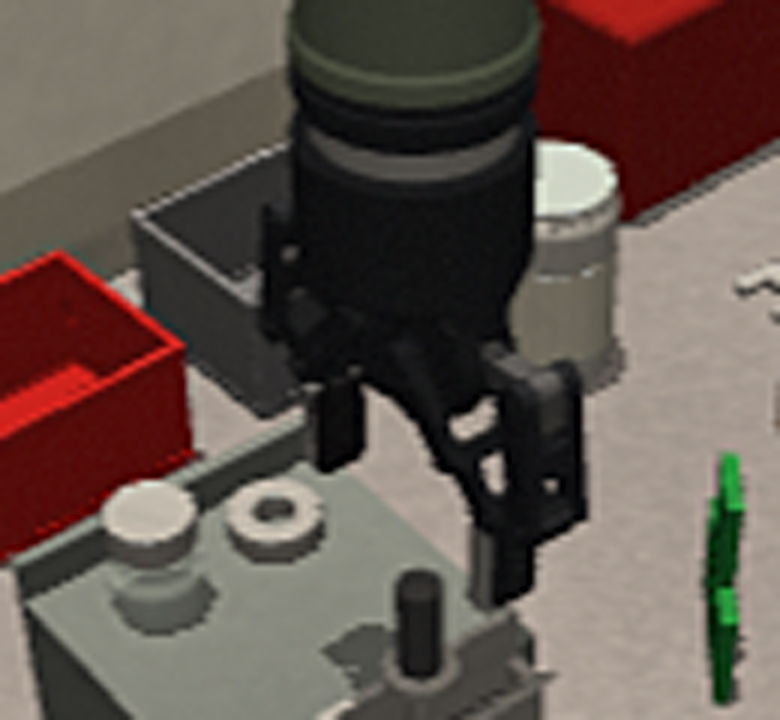

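Side view: the open finger tips appear at about (256,188) and (280,211), roughly 35 mm higher than the reported TCP implies. I'll test this in free air, raising the arm and shutting the fingers.

carry_out([
  [0,0,-20,0],
  [0,0,-20,0],
  [0,0,-5,0],
  [0,0,0,0],
  [0,0,0,0],
  [0,0,0,0],
  [0,0,0,0],
  [0,0,0,0],
], grip=0)

```text
clock: 5.33
position: [547.3, 106.3, 192.3]
tool_rot: [-0.015, 0.999, -0.029, -0.007]
force: [-0.1, -0.6, -1.3]
width: -0.4
```

```bash
python3 -c "
from h import *
where()
shots('c',(200,110,130,120),(200,170,100,90),6)
where()
s=monitor.get_state();print(((proj('side',s['position'])[0]-(200,110))*6).round(), ((proj('top',s['position'])[0]-(200,170))*6).round())"
```

```text
t 5.33 tcp [547.3 106.3 192.3] ang -0.0588 tilt [-0.0129  0.03   -0.9995] F [-0.1 -0.6 -1.3] w -0.4 q [0.02 0.18 1.58 0.03 1.39 0.07]
t 5.43 tcp [547.2 106.3 192.1] ang -0.0588 tilt [-0.0134  0.03   -0.9995] F [-0.3  0.1 -1.3] w -0.2 q [0.02 0.18 1.58 0.03 1.39 0.07]
[408. 524.] [264. 333.]
```

View pics/side_c.png

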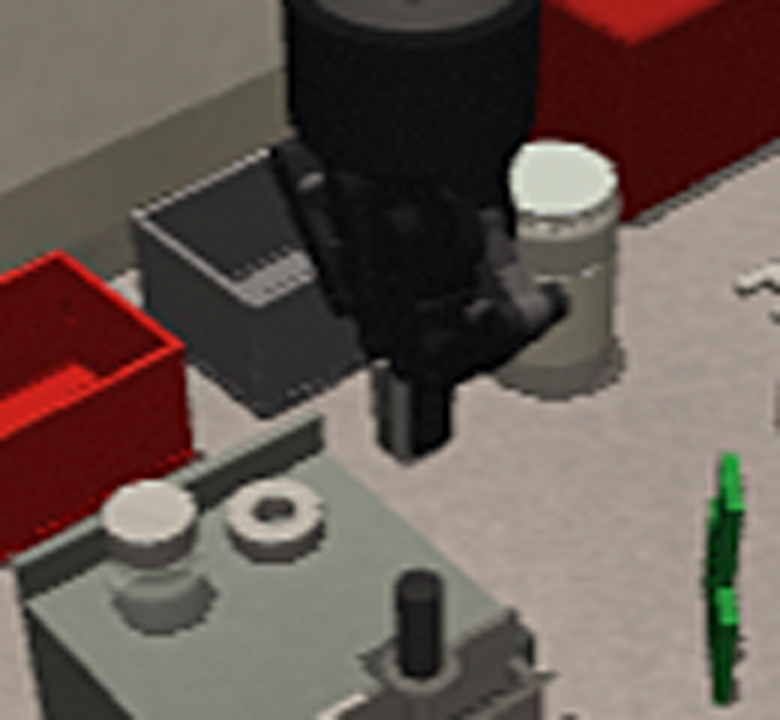

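View pics/top_c.png

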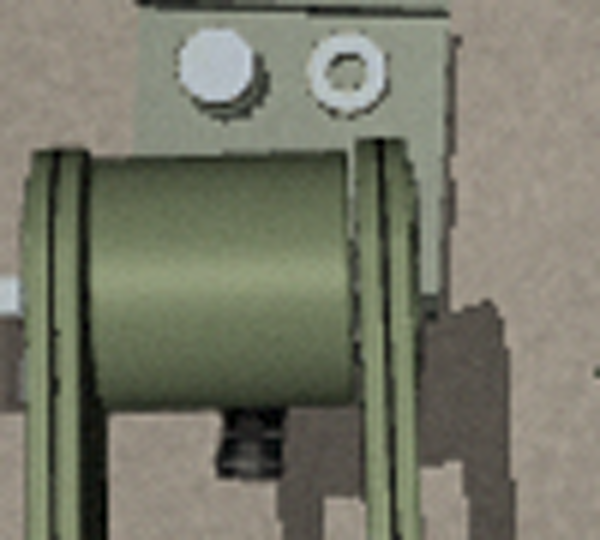

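```bash
python3 -c "
from h import *
for n in C:
  c=C[n];R=cv2.Rodrigues(c['rvec'])[0];print(n,(-R.T@c['tvec']).round())
def ray(n,px,z):
  c=C[n];R=cv2.Rodrigues(c['rvec'])[0];o=-R.T@c['tvec'];d=R.T@np.linalg.inv(c['intrinsics'])@[*px,1]
  return (o+d*(z-o[2])/d[2]).round(1)
px=(200+410/6,110+460/6)
for z in(160,192,200,210,220,225,230,240): print(z,ray('side',px,z), ray('side',(200+420/6,110+575/6),z))
"
```

```text
side [100. 481. 738.]
top [ 503.   31. 1361.]
160 [599.9  60.5 160. ] [550.6  98.4 160. ]
192 [572.2  83.8 192. ] [525.7 119.6 192. ]
200 [565.3  89.6 200. ] [519.4 124.9 200. ]
210 [556.7  96.9 210. ] [511.6 131.6 210. ]
220 [548.  104.2 220. ] [503.8 138.2 220. ]
225 [543.7 107.8 225. ] [499.9 141.5 225. ]
230 [539.3 111.5 230. ] [496.  144.8 230. ]
240 [530.7 118.8 240. ] [488.2 151.4 240. ]
```

View pics/top_c_full.png

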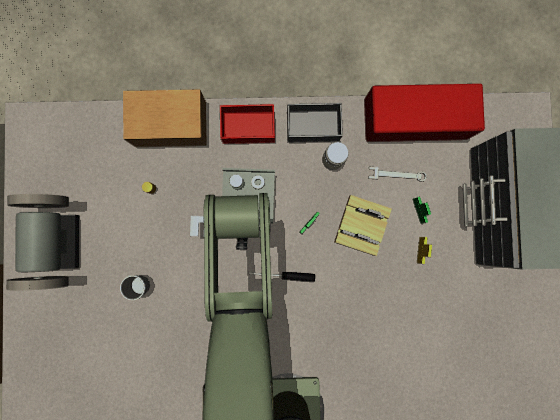

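View pics/side_c_full.png

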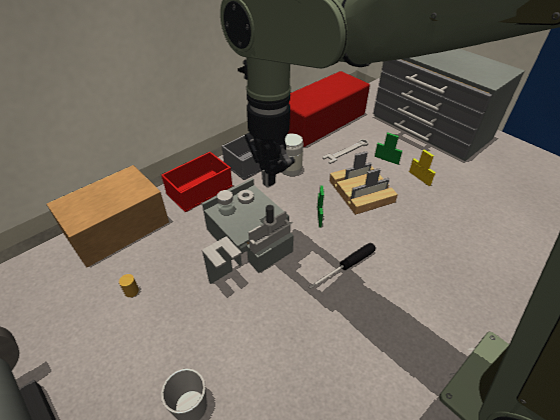

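carry_out([
  [-2,0,5,0],
  [-1.5,0,10,0],
  [-1,0,15,0],
  [0,0,15,0],
  [0,0,12,0],
  [0,0,7,0],
], grip=1)

```text
clock: 5.93
position: [540.7, 108.7, 123.0]
tool_rot: [-0.015, 0.999, -0.029, -0.007]
force: [-0.2, 0.1, 0.4]
width: 71.8
```

```bash
python3 -c "
from h import *
shots('d',(200,110,130,120),(0,0,0,0),6)
where([542.5,106.2,130],-.057)"
```

```text
t 5.98 tcp [539.4 108.7 121.4] ang -0.0587 tilt [-0.0163  0.03   -0.9994] F [-0.9 -0.1 -1.4] w 79.0 q [0.02 0.24 1.67 0.03 1.25 0.07]
tool shift [ 3.1  2.1 -8.7]
spin -0.0017
```

View pics/side_d.png

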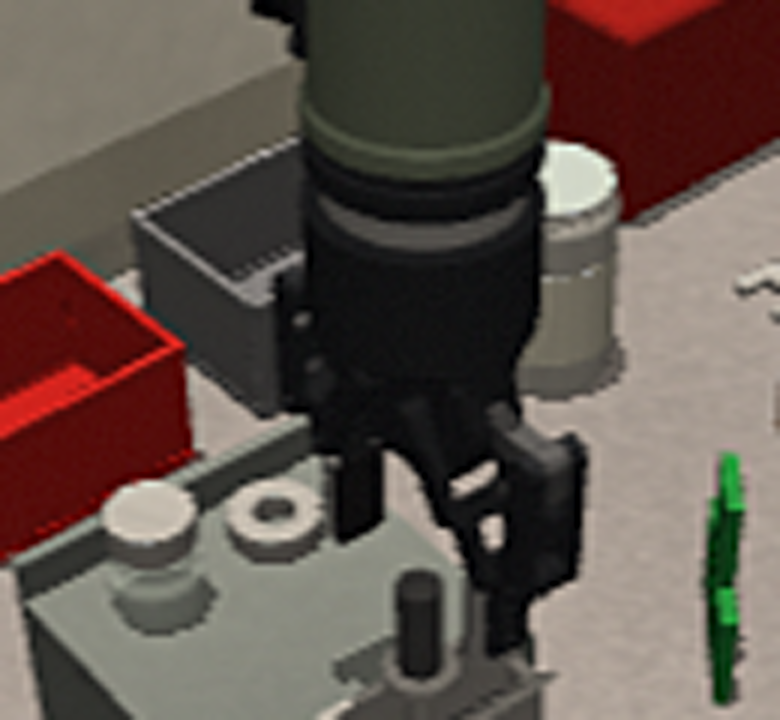

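carry_out([
  [2,1.5,0,0],
  [1,0.5,0,0],
  [0,0,0,0],
], grip=1)

```text
clock: 6.23
position: [541.5, 106.4, 120.0]
tool_rot: [-0.015, 0.999, -0.029, -0.01]
force: [-0.5, -0.2, -0.0]
width: 85.5
```

```bash
python3 -c "
from h import *
where([542.5,106.2,130],-.057)"
```

```text
t 6.23 tcp [541.5 106.4 120. ] ang -0.0585 tilt [-0.0189  0.0298 -0.9994] F [-0.5 -0.2 -0. ] w 85.5 q [0.02 0.24 1.67 0.03 1.25 0.07]
tool shift [  0.8  -0.2 -10.1]
spin -0.0015
```

carry_out([
  [0.5,0,-7,0],
  [0,0,-2,0],
  [0,0,0,0],
  [0,0,0,0],
  [0,0,0,0],
  [0,0,0,0],
], grip=0)

```text
clock: 6.73
position: [545.6, 105.9, 134.0]
tool_rot: [-0.015, 0.999, -0.03, -0.006]
force: [-0.5, -0.1, 0.2]
width: 12.4
```

```bash
python3 -c "
from h import *
where([542.5,106.2,130],-.057)
shots('e',(200,110,130,120),(0,0,0,0),6)
where()
"
```

```text
t 6.73 tcp [545.6 105.9 134. ] ang -0.0589 tilt [-0.0109  0.03   -0.9995] F [-0.5 -0.1  0.2] w 12.4 q [0.02 0.23 1.65 0.03 1.27 0.07]
tool shift [-3.  0.  4.]
spin -0.0019
t 6.78 tcp [545.5 105.9 134. ] ang -0.0588 tilt [-0.011   0.03   -0.9995] F [ 0.2 -0.5 -0. ] w 4.6 q [0.02 0.23 1.65 0.03 1.27 0.07]
```

View pics/side_e.png

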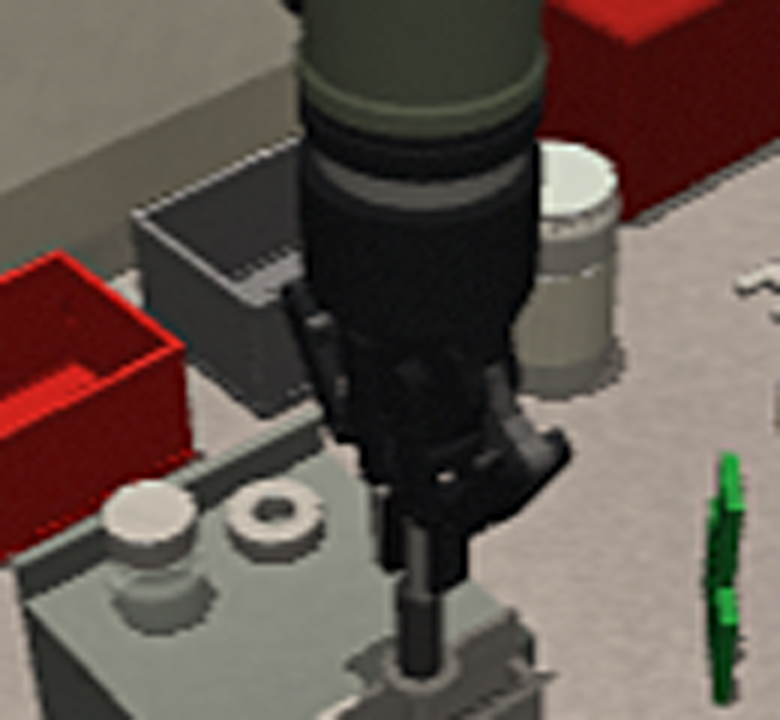

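The width ran down to 4.6 mm, so the fingers closed above the knob. The pictures are right: the real tips stand about 35 mm above the reported TCP, while x and y agree. I'll work visually with that offset.

carry_out([
  [0,0,-12,0],
  [0,0,-3,0],
  [-1,0,0,0],
  [-1,0,0,0],
  [-1,0,0,0],
  [0,0,0,0],
], grip=1)

```text
clock: 7.28
position: [542.5, 105.7, 151.0]
tool_rot: [-0.015, 0.999, -0.029, -0.006]
force: [-0.5, -0.4, -0.4]
width: 76.4
```

carry_out([
  [0,0,8,0],
  [0,0,12,0],
  [0,0,10,0],
  [0,0,5,0],
  [0,0,1,0],
])

```text
clock: 7.7
position: [540.9, 106.9, 110.2]
tool_rot: [-0.015, 0.999, -0.029, -0.007]
force: [-0.8, 0.4, 0.1]
width: 85.5
```

```bash
python3 -c "
from h import *
where([542.5,106.2,102],-.057)
shots('f',(200,110,130,120),(0,0,0,0),6)
where()
"
```

```text
t 7.7 tcp [540.9 106.9 110.2] ang -0.0587 tilt [-0.0125  0.03   -0.9995] F [-0.8  0.4  0.1] w 85.5 q [0.02 0.25 1.68 0.03 1.22 0.07]
tool shift [1.7 0.8 8.2]
spin -0.0017
t 7.75 tcp [540.6 106.8 110. ] ang -0.0588 tilt [-0.0133  0.03   -0.9995] F [-1.   0.4 -0.4] w 85.5 q [0.02 0.25 1.68 0.03 1.22 0.07]
```

View pics/side_f.png

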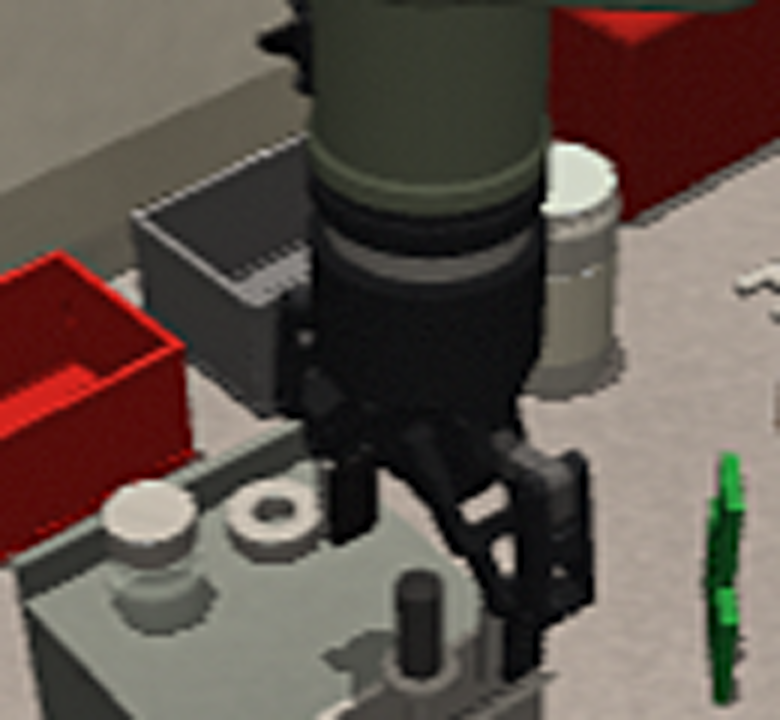

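```bash
python3 - <<'E'
import cv2,numpy as np
o=[]
for t in "bef":
    im=cv2.imread(f"pics/side_{t}_full.png")[185:230,245:300]
    o.append(cv2.convertScaleAbs(cv2.resize(im,None,fx=9,fy=12,interpolation=cv2.INTER_NEAREST),alpha=2.2,beta=10)[:, :265*2])
r=np.hstack(o); r=cv2.resize(r,(800,int(r.shape[0]*800/r.shape[1]))); cv2.imwrite("pics/cmp1.png",r)
E
```

```text
(no output)
```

View pics/cmp1.png

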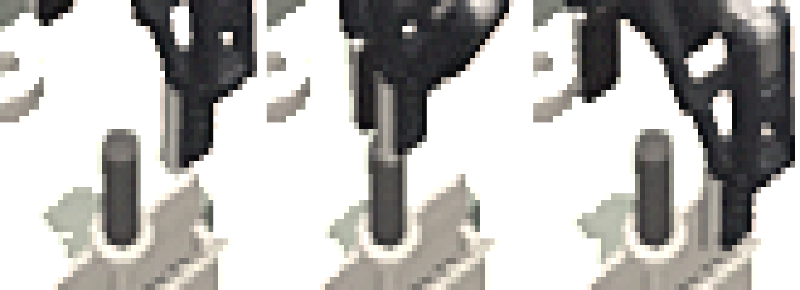

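carry_out([
  [1,0.5,4,0],
  [0.5,0,3,0],
  [0,0,0,0],
], grip=1)

```text
clock: 8.0
position: [542.0, 106.5, 101.8]
tool_rot: [-0.015, 0.999, -0.029, -0.007]
force: [-0.3, -0.3, -0.1]
width: 85.9
```

```bash
python3 -c "
from h import *
where([542.5,106.2,102],-.057)
"
```

```text
t 8.0 tcp [542.  106.5 101.8] ang -0.0587 tilt [-0.014   0.03   -0.9995] F [-0.3 -0.3 -0.1] w 85.9 q [0.02 0.26 1.68 0.03 1.21 0.07]
tool shift [ 0.5  0.2 -0.2]
spin -0.0017
```

carry_out([
  [0,0,0,0],
  [0,0,0,0],
  [0,0,0,0],
  [0,0,0,0],
  [0,0,0,0],
  [0,0,0,0],
  [0,0,0,0],
], grip=0)

```text
clock: 8.58
position: [543.9, 106.4, 103.6]
tool_rot: [-0.015, 0.999, -0.029, -0.005]
force: [-0.4, -0.1, -0.7]
width: 16.3
```

```bash
python3 -c "
from h import *
where([542.5,106.2,102],-.057)
shots('g',(200,110,130,120),(0,0,0,0),6)
where()
"
```

```text
t 8.58 tcp [543.9 106.4 103.6] ang -0.0588 tilt [-0.0099  0.03   -0.9995] F [-0.4 -0.1 -0.7] w 16.3 q [0.02 0.26 1.68 0.03 1.21 0.07]
tool shift [-1.3  0.4  1.6]
spin -0.0018
t 8.63 tcp [543.8 106.4 103.5] ang -0.0588 tilt [-0.0101  0.03   -0.9995] F [ 0.1  0.5 -1.2] w 16.3 q [0.02 0.26 1.68 0.03 1.21 0.07]
```

View pics/side_g.png

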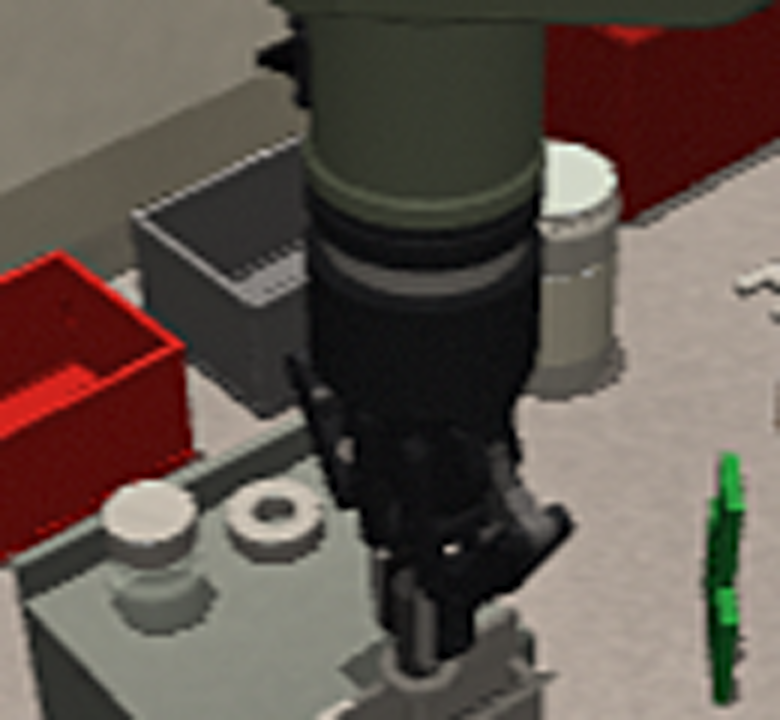

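carry_out([
  [0,-0.1,-4,0],
  [-0.1,-0.2,-7,0],
  [-0.1,-0.2,-7,0],
  [-0.1,-0.2,-7,0],
  [-0.1,-0.2,-6,0],
])

```text
clock: 9.05
position: [542.9, 106.3, 135.5]
tool_rot: [-0.015, 0.999, -0.03, -0.007]
force: [-0.1, -0.7, -1.2]
width: 16.1
```

```bash
python3 -c "
from h import *
where([542.5,106.2,102],-.057)
shots('h',(200,110,130,120),(0,0,0,0),6)
where()
"
```

```text
t 9.05 tcp [542.9 106.3 135.5] ang -0.0589 tilt [-0.0123  0.0298 -0.9995] F [-0.1 -0.7 -1.2] w 16.1 q [0.02 0.22 1.65 0.03 1.28 0.07]
tool shift [ 0.   1.1 33.5]
spin -0.0019
t 9.1 tcp [544.  106.3 137.1] ang -0.0589 tilt [-0.0095  0.0299 -0.9995] F [0.5 0.3 0.4] w 16.1 q [0.02 0.22 1.65 0.03 1.28 0.07]
```

View pics/side_h.png

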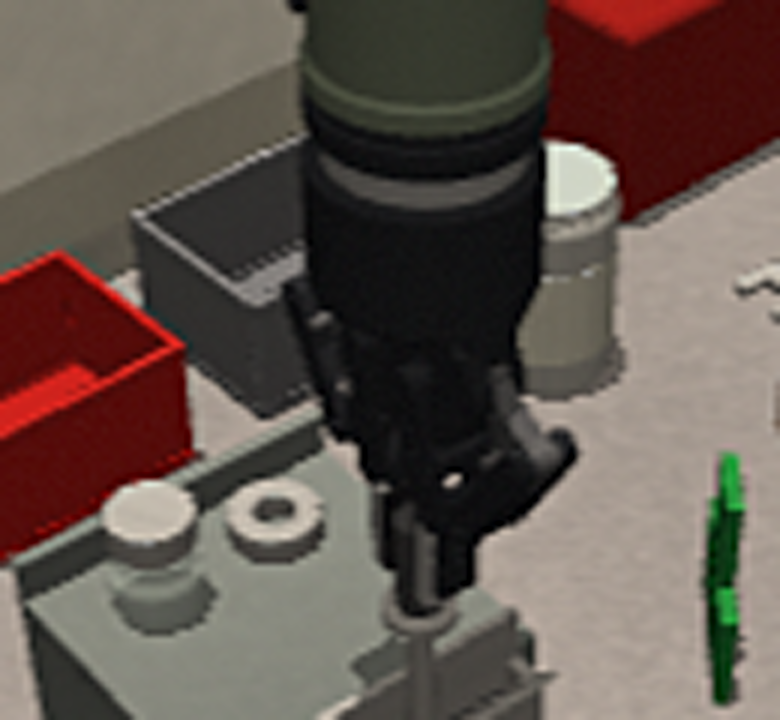

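The pin is rising with the gripper, its collar now at about (270,213). I'll continue up.

carry_out([
  [-0.1,-0.3,-8,0],
  [-0.1,-0.3,-12,0],
  [-0.1,-0.4,-14,0],
  [-0.1,-0.4,-14,0],
  [-0.1,-0.4,-12,0],
  [-0.1,-0.3,-8,0],
  [0,-0.2,-5,0],
  [0,0,-2,0],
])

```text
clock: 9.77
position: [543.8, 106.5, 219.4]
tool_rot: [-0.015, 0.999, -0.029, -0.005]
force: [0.2, 0.4, -0.6]
width: 16.1
```

```bash
python3 -c "
from h import *
d=T([0,0,-.057],[[-4,125,0]])[0];print(d)
shots('i',(180,110,130,150),(0,0,0,0),5)
where(np.array([543.8,106.4,212])+d,-.057)
"
```

```text
[  3.12763868 125.02486903   0.        ]
t 9.82 tcp [544.  106.5 219.6] ang -0.0587 tilt [-0.0079  0.0298 -0.9995] F [ 0.9  0.1 -0.5] w 16.1 q [0.02 0.15 1.56 0.03 1.44 0.07]
tool shift [  -4.3 -124.6   11.3]
spin -0.0017
```

View pics/side_i.png

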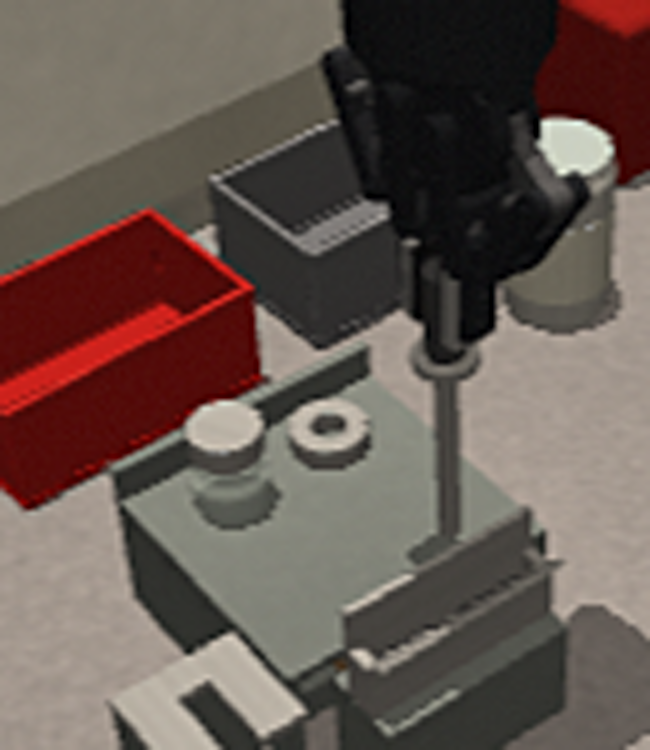

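carry_out([
  [0,-5,0.2,0],
  [-0.4,-10,0.3,0],
  [-0.5,-15,0.4,0],
  [-0.5,-16,0.5,0],
  [-0.5,-16,0.5,0],
  [-0.5,-16,0.5,0],
  [-0.5,-14,0.4,0],
  [-0.5,-11,0.3,0],
  [-0.4,-8,0.2,0],
  [-0.2,-5,0.2,0],
  [0,-2,0,0],
  [0,0,0,0],
])

```text
clock: 10.82
position: [540.4, 235.6, 209.5]
tool_rot: [-0.014, 0.999, -0.029, -0.014]
force: [-0.1, -1.1, -1.0]
width: 16.4
```

```bash
python3 -c "
from h import *
d=T([0,0,-.057],[[-4,125,0]])[0]
shots('j',(170,120,130,150),(180,170,80,80),5)
where(np.array([543.8,106.4,212])+d,-.057)
"
```

```text
t 10.92 tcp [540.5 234.9 209.7] ang -0.0591 tilt [-0.0261  0.0286 -0.9993] F [-0.9 -0.2 -0.4] w 16.4 q [0.24 0.24 1.48 0.03 1.44 0.3 ]
tool shift [ 6.5  3.  -2.6]
spin -0.0021
```

View pics/side_j.png

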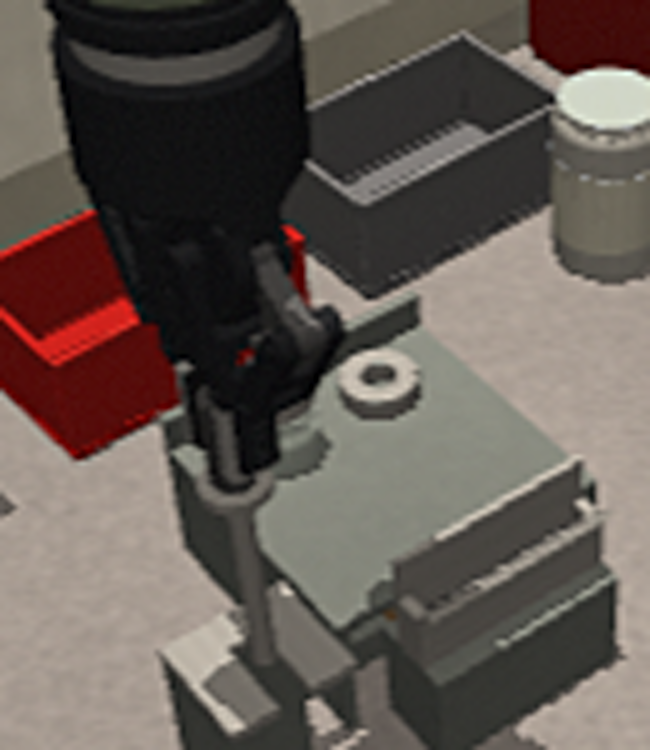

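```bash
python3 -c "
from h import *
k=lambda P:((proj('side',P)-(170,120))*5).round().tolist()
p=np.array([540.5-1.3,234.9-.6]); z=np.array([-.026+.009,-.001,-1])
print(k([[*p,226],[*(p+z[:2]*95),131]]))
print('vert',k([[*p,226],[*p,131]]))
Q=T(RK,[[-4,125,115],[-4,117,115],[-4,133,115],[13,125,115],[-26,125,115]]);print(Q.round(1));print(k(Q))
"
```

```text
[[239.0, 489.0], [267.0, 655.0]]
vert [[239.0, 489.0], [265.0, 653.0]]
[[546.1 231.  115. ]
 [545.7 223.  115. ]
 [546.6 239.  115. ]
 [563.1 230.1 115. ]
 [524.2 232.3 115. ]]
[[265.0, 664.0], [281.0, 654.0], [248.0, 673.0], [243.0, 638.0], [295.0, 697.0]]
```

View pics/top_j.png

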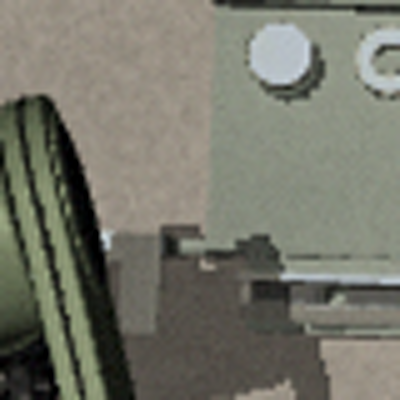

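carry_out([
  [3,1.5,0,0],
  [2.5,1.5,0,0],
  [0.5,0,0,0],
  [0,0,0,0],
])

```text
clock: 11.25
position: [547.7, 228.9, 209.9]
tool_rot: [-0.014, 0.999, -0.031, -0.013]
force: [-0.3, 0.0, -1.3]
width: 16.3
```

```bash
python3 -c "
from h import *
shots('k',(170,160,110,110),(0,0,0,0),6)
where([547,231.4,140],-.057)
"
```

```text
t 11.3 tcp [547.7 228.8 209.9] ang -0.0623 tilt [-0.0248  0.0278 -0.9993] F [ 0.3 -0.4 -1. ] w 15.7 q [0.23 0.25 1.47 0.03 1.45 0.29]
tool shift [ 1.  -0.7 69.9]
spin -0.0053
```

View pics/side_k.png

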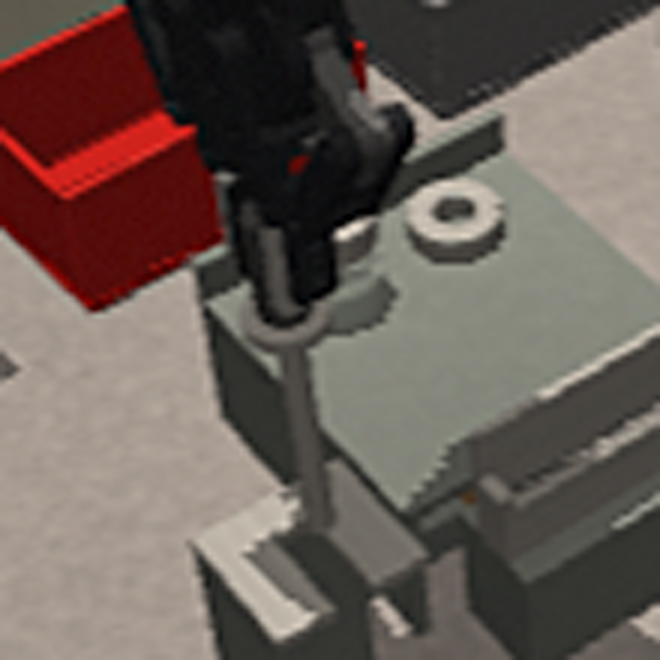

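```bash
python3 -c "
from h import *
k=lambda P:((proj('side',P)-(170,160))*6).round().tolist()
for p in ([546.1,231],[548,228.5]): print(k([[*p,131],[*p,226]]))
"
```

```text
[[313.0, 526.0], [283.0, 330.0]]
[[316.0, 519.0], [286.0, 323.0]]
```

carry_out([
  [0.1,0,5,0],
  [0.2,0,9,0],
  [0.2,0,9,0],
])

```text
clock: 11.55
position: [549.8, 229.3, 188.2]
tool_rot: [-0.014, 0.999, -0.032, -0.01]
force: [0.5, -0.4, -0.9]
width: 16.3
```

```bash
python3 -c "
from h import *
shots('l',(170,160,110,110),(0,0,0,0),6)
where([546.5,230.8,102],-.057)
"
```

```text
t 11.6 tcp [548.2 229.  185.5] ang -0.0633 tilt [-0.0236  0.0281 -0.9993] F [-1.5 -0.8 -2.4] w 16.3 q [0.23 0.26 1.5  0.03 1.4  0.29]
tool shift [ 0.3  0.5 83.5]
spin -0.0063
```

View pics/side_l.png

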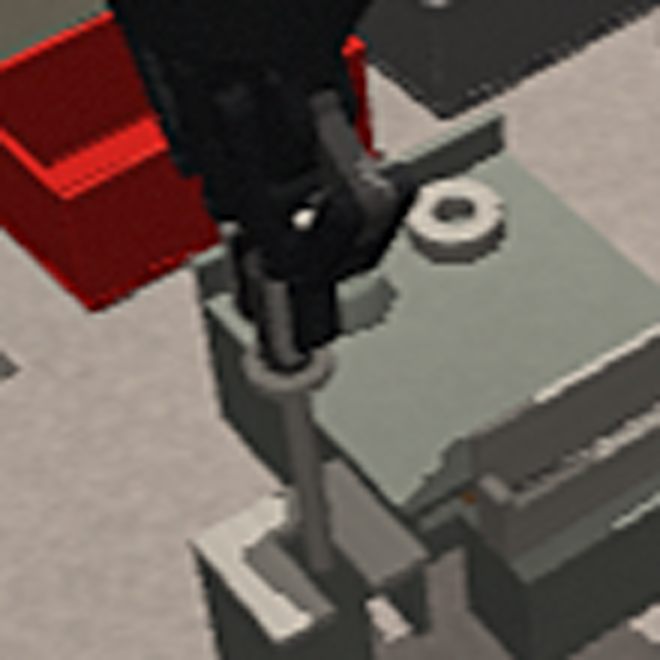

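carry_out([
  [0,-1.2,2,0],
  [0,0,7,0],
  [0.1,0.2,9,0],
  [0.1,0.3,10,0],
  [0.1,0.3,10,0],
  [0.1,0.3,8,0],
])

```text
clock: 12.1
position: [546.6, 230.9, 134.2]
tool_rot: [-0.014, 0.999, -0.031, -0.013]
force: [-0.4, -0.0, -0.5]
width: 16.2
```

```bash
python3 -c "
from h import *
shots('m',(170,160,110,110),(0,0,0,0),6)
where([546.5,230.8,102],-.057)
"
```

```text
t 12.15 tcp [545.1 230.5 132.1] ang -0.0627 tilt [-0.0286  0.027  -0.9992] F [-0.2 -0.5 -2.8] w 16.5 q [0.23 0.31 1.55 0.03 1.3  0.29]
tool shift [ 2.3  0.3 30. ]
spin -0.0057
```

View pics/side_m.png

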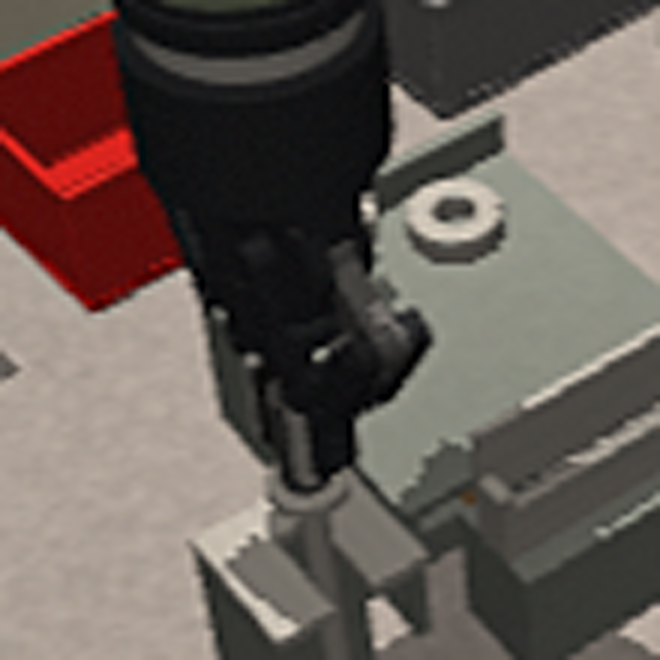

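carry_out([
  [0.6,0,6,0],
  [0.4,0,8,0],
  [0.3,0.2,7,0],
  [0.3,0,4,0],
  [0,0,1.5,0],
])

```text
clock: 12.57
position: [545.7, 230.8, 101.8]
tool_rot: [-0.013, 0.999, -0.032, -0.015]
force: [0.2, 0.4, -1.5]
width: 16.0
```

```bash
python3 -c "
from h import *
shots('n',(170,160,110,110),(0,0,0,0),6)
where([546.5,230.8,99],-.057)
"
```

```text
t 12.62 tcp [545.5 230.7 101.6] ang -0.0628 tilt [-0.0303  0.0265 -0.9992] F [-0.3 -0.9 -1.6] w 15.8 q [0.23 0.35 1.57 0.03 1.25 0.29]
tool shift [ 1.1 -0.1  2.6]
spin -0.0058
```

View pics/side_n.png

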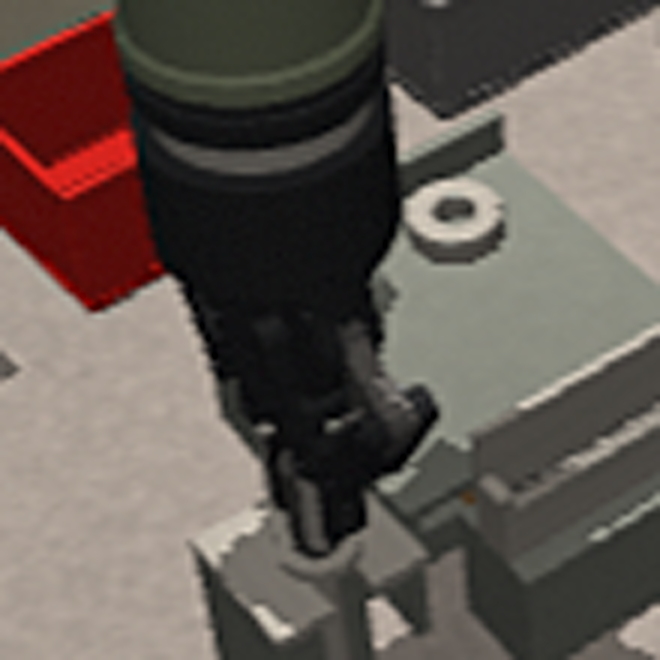

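carry_out([
  [0.5,0,1.5,0],
  [0,0,1,0],
  [0,0,1,0],
])

```text
clock: 12.87
position: [546.8, 231.0, 98.7]
tool_rot: [-0.013, 0.999, -0.032, -0.015]
force: [-0.4, -0.9, -1.3]
width: 16.3
```

carry_out([
  [0,0,1,0],
  [0,0,1,0],
])

```text
clock: 13.03
position: [547.0, 231.1, 98.4]
tool_rot: [-0.013, 0.999, -0.031, -0.014]
force: [-2.7, -1.5, 4.1]
width: 16.2
```

carry_out([
  [0,0,1,0],
  [0,0,1,0],
])

```text
clock: 13.2
position: [547.4, 231.2, 98.4]
tool_rot: [-0.013, 0.999, -0.031, -0.014]
force: [-3.2, -1.9, 5.9]
width: 16.3
```

The collar seated at reading 98.4 (predicted 98.5) with about 6 N upward. Releasing now.

carry_out([
  [0,0,0,0],
  [0,0,0,0],
  [0,0,0,0],
  [0,0,0,0],
  [0,0,0,0],
  [0,0,0,0],
], grip=1)

```text
clock: 13.7
position: [548.9, 231.7, 98.0]
tool_rot: [-0.014, 0.999, -0.031, -0.012]
force: [0.0, -0.6, -0.5]
width: 85.2
```

```bash
python3 -c "
from h import *
shots('o',(170,160,110,110),(0,0,0,0),6)
where([546.5,230.8,99],-.057)
"
```

```text
t 13.75 tcp [548.9 231.7  98. ] ang -0.0626 tilt [-0.0228  0.0284 -0.9993] F [ 0.2  0.4 -0.4] w 85.4 q [0.23 0.35 1.57 0.03 1.23 0.29]
tool shift [-2.4  1.  -1. ]
spin -0.0056
```

View pics/side_o.png

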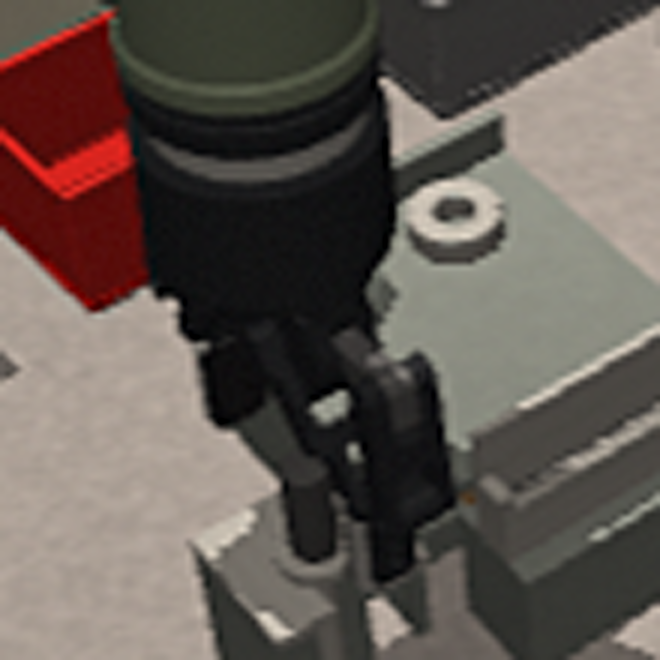

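carry_out([
  [0,0,-8,0],
  [0,0,-16,0],
  [0,0,-22,0],
  [0,0,-22,0],
  [0,0,-16,0],
  [0,0,-8,0],
  [0,0,-3,0],
])

```text
clock: 14.33
position: [549.4, 228.4, 196.6]
tool_rot: [-0.013, 0.999, -0.032, -0.014]
force: [1.0, 0.7, -0.5]
width: 85.8
```

```bash
python3 -c "
from h import *
S=[547.1,-240.8,-.339]
p=T(S,[[38.5,-4,0]])[0];print(p)
where([p[0],p[1],170],-.339)
"
```

```text
[ 582.07869904 -257.3753013     0.        ]
t 14.33 tcp [549.4 228.4 196.6] ang -0.0626 tilt [-0.028   0.0272 -0.9992] F [ 1.   0.7 -0.5] w 85.8 q [0.23 0.26 1.48 0.03 1.43 0.29]
tool shift [ 63.8 483.3  12.5]
spin 0.2764
```

carry_out([
  [2,10,0.3,0],
  [3,20,0.5,0],
  [4,28,0.7,0],
  [4,30,0.7,0],
  [4,30,0.7,0],
  [4,30,0.7,0],
  [4,30,0.7,0],
  [4,30,0.7,0],
  [4,30,0.7,0],
  [4,30,0.7,0],
  [4,30,0.7,0],
  [4,30,0.7,0],
  [4,30,0.7,0],
  [4,30,0.7,0],
  [3,28,0.7,0],
  [3,22,0.7,0],
  [2,16,0.5,0],
  [1,10,0.3,0],
  [0,5,0,0],
  [0,2,0,0],
])

```text
clock: 16.0
position: [563.8, -274.6, 144.1]
tool_rot: [-0.017, 0.999, -0.032, -0.033]
force: [0.0, 0.2, 0.7]
width: 85.5
```

```bash
python3 -c "
from h import *
where([582.1,-257.4,150],-.339)
"
```

```text
t 16.0 tcp [ 563.8 -274.6  144.1] ang -0.0624 tilt [-0.0649  0.037  -0.9972] F [0.  0.2 0.7] w 85.5 q [-0.59  0.41  1.39 -0.01  1.41 -0.52]
tool shift [ 16.8 -18.6  -6.4]
spin 0.2766
```

carry_out([
  [0,0,-40,0],
  [0,0,-40,0],
  [0,0,0,0],
  [0,0,0,0],
])

```text
clock: 16.33
position: [565.3, -273.3, 220.8]
tool_rot: [-0.022, 0.999, -0.031, -0.039]
force: [-0.2, 0.7, -2.0]
width: 85.5
```

```bash
python3 -c "
from h import *
where([582.1,-257.4,150],-.339)
"
```

```text
t 16.33 tcp [ 565.3 -273.3  220.8] ang -0.0597 tilt [-0.0762  0.0457 -0.996 ] F [-0.2  0.7 -2. ] w 85.5 q [-0.59  0.37  1.29 -0.    1.57 -0.52]
tool shift [ 21.3 -14.   70. ]
spin 0.2793
```

carry_out([
  [0,0,10,0],
  [0,0,10,0],
  [0,0,10,0],
  [0,0,10,0],
  [0,0,0,0],
])

```text
clock: 16.75
position: [560.5, -267.0, 173.9]
tool_rot: [-0.023, 0.998, -0.029, -0.041]
force: [0.1, 0.6, -1.2]
width: 85.2
```

```bash
python3 -c "
from h import *
where([582.1,-257.4,150],-.339)
"
```

```text
t 16.75 tcp [ 560.5 -267.   173.9] ang -0.0554 tilt [-0.0801  0.0486 -0.9956] F [ 0.1  0.6 -1.2] w 85.2 q [-0.58  0.39  1.36 -0.    1.49 -0.52]
tool shift [22.9 -9.8 22.5]
spin 0.2836
```

carry_out([
  [0,0,40,0],
  [0,0,0,0],
  [0,0,0,0],
])

```text
clock: 17.0
position: [554.9, -263.2, 132.7]
tool_rot: [-0.025, 0.998, -0.028, -0.044]
force: [1.0, 0.0, 0.7]
width: 85.4
```

```bash
python3 -c "
from h import *
where([582.1,-257.4,150],-.339)
"
```

```text
t 17.0 tcp [ 554.9 -263.2  132.7] ang -0.0547 tilt [-0.0866  0.0529 -0.9948] F [1.  0.  0.7] w 85.4 q [-0.58  0.42  1.41 -0.    1.42 -0.52]
tool shift [ 25.2  -8.2 -19.3]
spin 0.2843
```

```bash
python3 -c "
from h import *
shots('p',(290,60,140,160),(300,150,110,110),4)
where([582.1,-257.4,150],-.339)
"; python3 - <<'E'
import cv2
a=cv2.imread('pics/side_p.png');cv2.imwrite('pics/side_p2.png',a)
E
```

```text
t 17.1 tcp [ 554.4 -262.9  132.3] ang -0.0546 tilt [-0.088   0.0538 -0.9947] F [-0.8  0.1  0.3] w 85.6 q [-0.58  0.42  1.41 -0.    1.42 -0.52]
tool shift [ 25.7  -7.9 -19.7]
spin 0.2844
```

View pics/side_p.png

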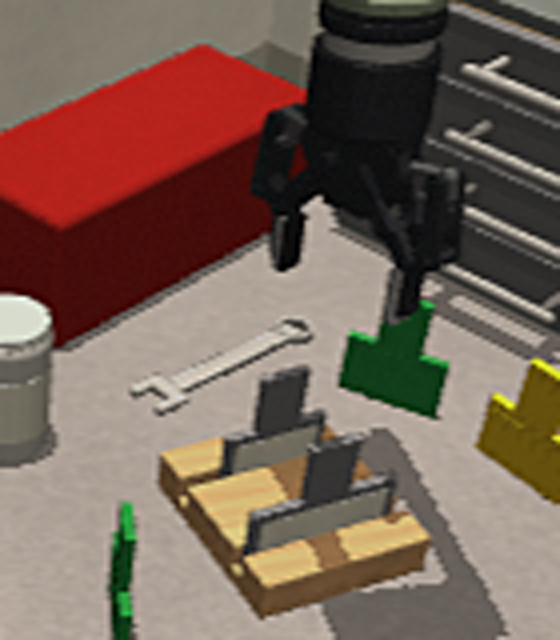

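View pics/top_p.png

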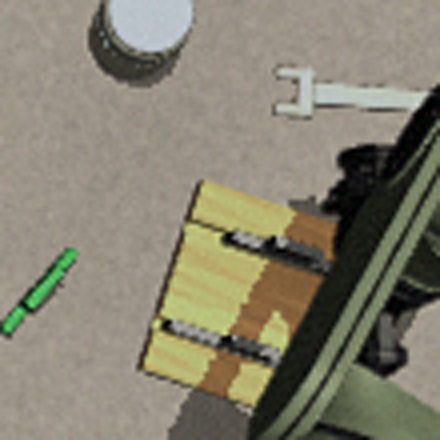

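View pics/side_p_full.png

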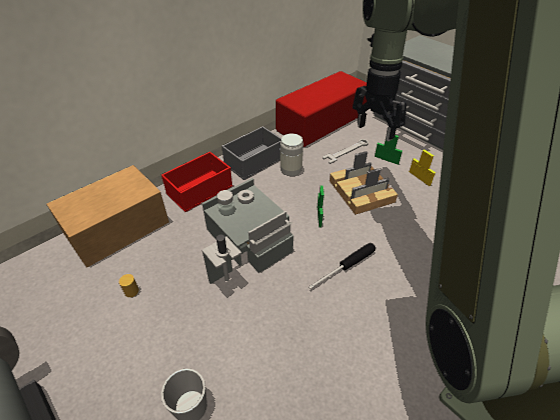

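```bash
cat >> h.py <<'E'
def tri(pt,ps):
    f=lambda X:np.concatenate([proj("top",X)[0]-pt,proj("side",X)[0]-ps]); r=least_squares(f,[540,0,100]);return r.x.round(1),r.fun.round(2)
def ray(n,px,z):
  c=C[n];R=cv2.Rodrigues(c['rvec'])[0];o=-R.T@c['tvec'];d=R.T@np.linalg.inv(c['intrinsics'])@[*px,1]
  return (o+d*(z-o[2])/d[2]).round(1)
E
python3 -c "
from h import *
for z in(130,150,180,200,230): print(z,ray('side',(376,132),z),ray('top',(395,215),z))
"
```

```text
130 [ 599.7 -340.6  130. ] [ 569.2 -309.6  130. ]
150 [ 583.3 -313.5  150. ] [ 568.1 -304.1  150. ]
180 [ 558.6 -273.   180. ] [ 566.5 -295.8  180. ]
200 [ 542.1 -245.9  200. ] [ 565.5 -290.3  200. ]
230 [ 517.4 -205.4  230. ] [ 563.9 -282.   230. ]
```

The true gripper position matches the reading in x and y, and the z offset of +35 mm holds. However, the tilt has drifted to about 0.1 rad towards the base. It grows by roughly 2 mrad per moving row, since each row restarts from the sagging measured pose. I'll try stretching outward beyond reach, high up, to tip the tool outward again.

carry_out([
  [10,4,-30,0],
  [30,12,-20,0],
  [36,15,-10,0],
  [36,15,-10,0],
  [36,15,-10,0],
])

```text
clock: 17.52
position: [702.9, -334.5, 204.8]
tool_rot: [-0.025, 0.998, -0.029, -0.044]
force: [0.9, -0.6, 0.5]
width: 85.4
```

```bash
python3 -c "
from h import *
where()
"
```

```text
t 17.52 tcp [ 702.9 -334.5  204.8] ang -0.0552 tilt [-0.0869  0.0531 -0.9948] F [ 0.9 -0.6  0.5] w 85.4 q [-0.55  0.74  0.78 -0.    1.73 -0.5 ]
```

carry_out([
  [36,15,-8,0],
  [36,15,-8,0],
  [36,15,-8,0],
])

```text
clock: 17.77
position: [789.7, -377.5, 222.6]
tool_rot: [-0.019, 0.999, -0.029, -0.033]
force: [1.9, -1.4, 0.5]
width: 85.5
```

```bash
python3 -c "
from h import *
where()
"
```

```text
t 17.77 tcp [ 789.7 -377.5  222.6] ang -0.0563 tilt [-0.064   0.0404 -0.9971] F [ 1.9 -1.4  0.5] w 85.5 q [-0.55  1.04  0.23  0.    1.95 -0.49]
```

```bash
python3 -c "
from h import *
print(monitor.get_state()['joint_pos'])
"
```

```text
[-5.45074667e-01  1.04072647e+00  2.27469085e-01  1.44436157e-03
  1.94909748e+00 -4.87031459e-01]
```

carry_out([
  [18,8,-2,0],
])

```text
clock: 17.85
position: [791.1, -378.1, 204.2]
tool_rot: [-0.022, 0.999, -0.029, -0.037]
force: [-3.9, 2.6, -6.3]
width: 85.6
```

```bash
python3 -c "
from h import *
where();print(monitor.get_state()['joint_pos'])
"
```

```text
t 17.85 tcp [ 791.1 -378.1  204.2] ang -0.0559 tilt [-0.0721  0.0469 -0.9963] F [-3.9  2.6 -6.3] w 85.6 q [-0.55  1.06  0.23  0.    1.94 -0.49]
[-0.54543361  1.05772385  0.23423482  0.00286341  1.9357504  -0.48698809]
```

```bash
python3 -c "
from h import *
where([582.1,-257.4,190],-.339)
"
```

```text
t 17.85 tcp [ 791.1 -378.1  204.2] ang -0.0559 tilt [-0.0721  0.0469 -0.9963] F [-3.9  2.6 -6.3] w 85.6 q [-0.55  1.06  0.23  0.    1.94 -0.49]
tool shift [-213.8 -107.5   34.9]
spin 0.2831
```

carry_out([
  [-20,-12,0,0],
  [-34,-20,0,0],
  [-34,-20,0,0],
  [-34,-20,0,0],
])

```text
clock: 18.18
position: [680.1, -306.3, 193.5]
tool_rot: [-0.025, 0.998, -0.03, -0.042]
force: [0.4, -0.3, 1.6]
width: 85.7
```

```bash
python3 -c "
from h import *
where([582.1,-257.4,190],-.339)
"
```

```text
t 18.18 tcp [ 680.1 -306.3  193.5] ang -0.0588 tilt [-0.0828  0.0534 -0.9951] F [ 0.4 -0.3  1.6] w 85.7 q [-0.54  0.65  0.93  0.    1.65 -0.48]
tool shift [-100.   -42.4   14.2]
spin 0.2802
```

The stretch hardly helped, and joint 3 reached its range end, so I'll stay away from that. Pressing does tip the tool outward by about 2 mrad/mm: seating the pin improved the tilt, because joint 5 moves while joints 2 and 3 are blocked. I'll press the shut fingertips gently on free bench at about (400,-235) to square the tool.

carry_out([
  [-38,-10,3,0],
  [-38,-10,3,0],
  [-38,-10,3,0],
  [-38,-10,3,0],
  [-38,-10,3,0],
  [-38,-10,3,0],
  [-20,-5,2,0],
], grip=0)

```text
clock: 18.77
position: [431.9, -224.2, 213.7]
tool_rot: [-0.016, 0.999, -0.028, -0.027]
force: [0.3, -0.0, 0.5]
width: 0.9
```

```bash
python3 -c "
from h import *
where([400,-235,0],-.339)
"
```

```text
t 18.77 tcp [ 431.9 -224.2  213.7] ang -0.0559 tilt [-0.0532  0.033  -0.998 ] F [ 0.3 -0.   0.5] w 0.9 q [-0.65  0.05  1.68 -0.01  1.47 -0.59]
tool shift [-19.4  19.  214.6]
spin 0.2831
```

carry_out([
  [-6,5,30,0],
  [-6,5,38,0],
  [-6,5,38,0],
  [-3,3,38,0],
  [0,2,28,0],
])

```text
clock: 19.18
position: [415.4, -252.3, 64.1]
tool_rot: [0.003, 1.0, -0.029, -0.004]
force: [-0.3, -0.3, -1.1]
width: 0.1
```

```bash
python3 -c "
from h import *
where([400,-235,0],-.339)
shots('q',(300,140,140,150),(290,180,120,100),4)
s=monitor.get_state();print(((proj('side',s['position'])[0]-(300,140))*4).round())
"
```

```text
t 19.18 tcp [ 415.4 -252.3   64.1] ang -0.0573 tilt [-0.0081 -0.0048 -1.    ] F [-0.3 -0.3 -1.1] w 0.1 q [-0.72  0.18  1.88 -0.01  1.09 -0.66]
tool shift [-15.9 -16.7  64.1]
spin 0.2817
[430. 232.]
```

View pics/side_q.png

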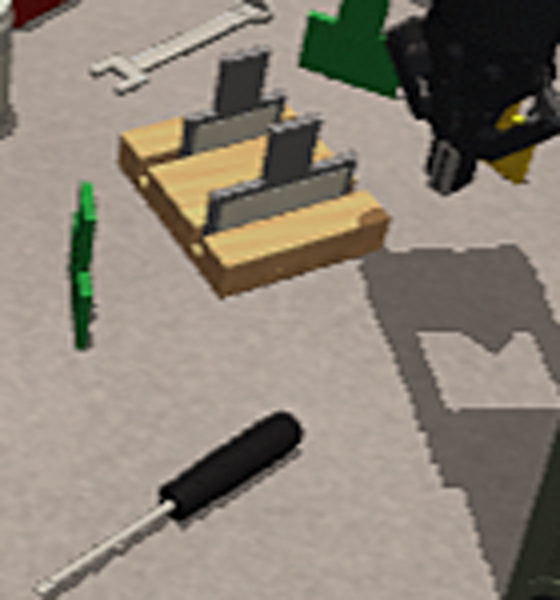

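The fast descent squared the tool: tilt is now under 0.01 rad. I'll go back over the far holder with moderate rows.

carry_out([
  [0,0,-10,0.03],
  [0,0,-18,0.05],
  [0,0,-20,0.06],
  [0,0,-20,0.06],
  [0,0,-18,0.05],
  [0,0,-10,0.03],
  [0,0,-4,0],
], grip=1)

```text
clock: 19.87
position: [425.0, -257.5, 188.6]
tool_rot: [0.008, 0.985, -0.174, 0.006]
force: [0.8, -0.2, 0.7]
width: 83.0
```

```bash
python3 -c "
from h import *
where([582.1,-257.4,150],-.339)
"
```

```text
t 19.87 tcp [ 425.  -257.5  188.6] ang -0.3507 tilt [ 0.0089 -0.0183 -0.9998] F [ 0.8 -0.2  0.7] w 83.0 q [-0.71  0.03  1.75 -0.01  1.34 -0.36]
tool shift [147.  -54.7  40. ]
spin -0.0117
```

carry_out([
  [10,-4,0,0],
  [20,-8,0,0],
  [25,-10,0,0],
  [25,-10,0,0],
  [25,-9,0,0],
  [18,-7,0,0],
  [10,-4,0,0],
  [5,-1,0,0],
])

```text
clock: 20.53
position: [589.6, -260.4, 220.2]
tool_rot: [0.017, 0.985, -0.171, 0.025]
force: [-0.4, 0.2, 0.2]
width: 85.5
```

```bash
python3 -c "
from h import *
where([582.1,-257.4,110],-.339)
shots('r',(310,90,120,120),(310,160,100,100),5)
"
```

```text
t 20.53 tcp [ 589.6 -260.4  220.2] ang -0.3435 tilt [ 0.043  -0.0425 -0.9982] F [-0.4  0.2  0.2] w 85.5 q [-0.54  0.3   1.38 -0.01  1.4  -0.2 ]
tool shift [-14.1  -3.1 109.6]
spin -0.0045
```

View pics/side_r.png

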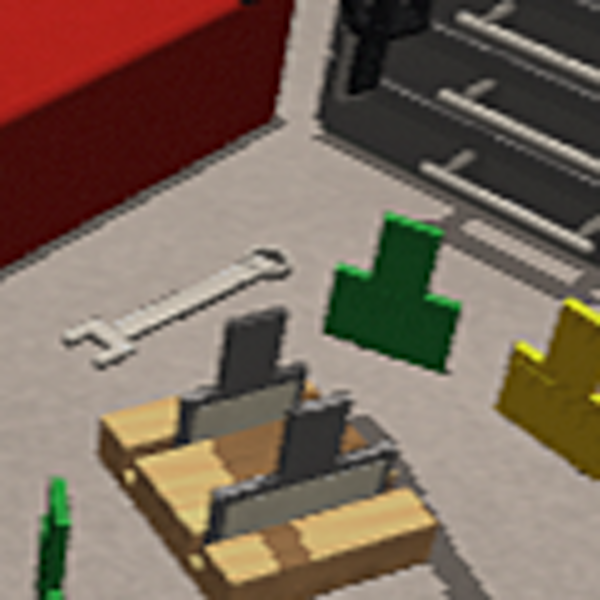

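carry_out([
  [-1,0,10,0],
  [-2,0,15,0],
  [-2,-0.5,18,0],
  [-2,-0.5,18,0],
  [-2,-0.5,15,0],
  [-1,0,8,0],
])

```text
clock: 21.13
position: [580.2, -261.8, 136.6]
tool_rot: [0.019, 0.984, -0.172, 0.027]
force: [-0.2, -0.8, -0.3]
width: 85.5
```

```bash
python3 -c "
from h import *
where([582.1,-257.4,33],-.339)
shots('s',(310,90,120,120),(310,160,100,100),5)
"
```

```text
t 21.13 tcp [ 580.2 -261.8  136.6] ang -0.3455 tilt [ 0.0473 -0.0475 -0.9977] F [-0.2 -0.8 -0.3] w 85.5 q [-0.55  0.34  1.5  -0.02  1.23 -0.2 ]
tool shift [ -6.   -7.7 103.3]
spin -0.0065
```

View pics/side_s.png

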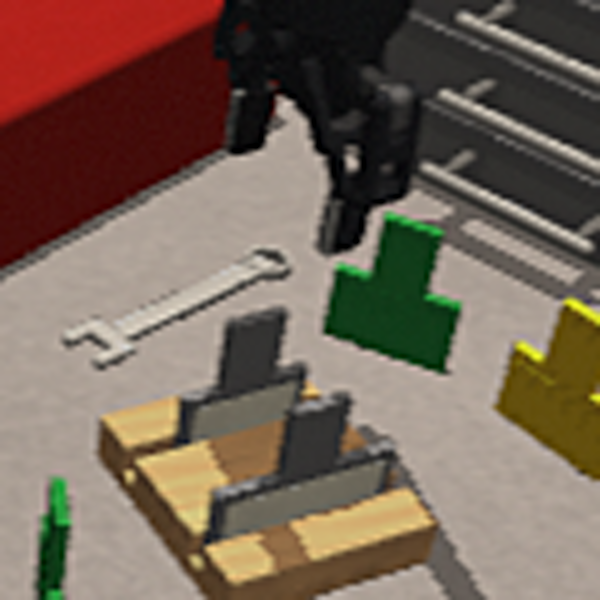

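View pics/top_s.png

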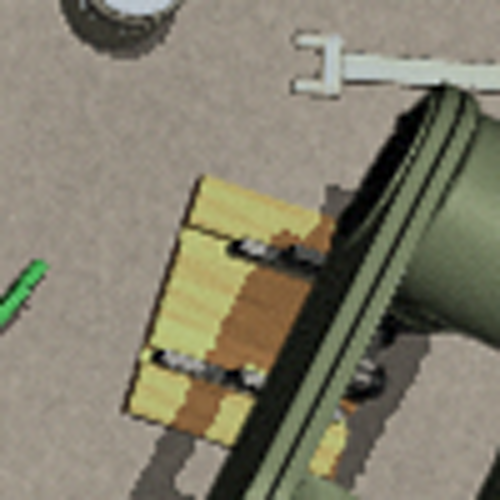

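```bash
python3 -c "
from h import *
for z in(150,170,180,185,190): print(z,ray('side',(367.2,129.8),z))
S=[547.1,-240.8,-.339]
k=lambda P:((proj('side',P)-(310,90))*5).round().tolist()
for y in(0,-4):print(k(T(S,[[34.5,y+18,107],[34.5,y-18,107],[34.5,y+40,62],[34.5,y-40,62]])))
"
```

```text
150 [ 606.1 -304.   150. ]
170 [ 588.9 -277.3  170. ]
180 [ 580.2 -263.9  180. ]
185 [ 575.9 -257.2  185. ]
190 [ 571.6 -250.6  190. ]
[[223.0, 329.0], [280.0, 314.0], [177.0, 403.0], [300.0, 370.0]]
[[229.0, 327.0], [286.0, 312.0], [183.0, 402.0], [306.0, 368.0]]
```

carry_out([
  [-1,-1,8,0],
  [-1,-1.5,12,0],
  [-1,-1.5,14,0],
  [-0.5,-1,12,0],
  [0,0,6,0],
  [0,0,2,0],
])

```text
clock: 21.73
position: [583.5, -260.4, 83.0]
tool_rot: [0.021, 0.984, -0.173, 0.031]
force: [-0.4, 0.3, -0.0]
width: 85.6
```

```bash
python3 -c "
from h import *
shots('t',(310,90,120,120),(310,160,100,100),5)
where([583.3,-257.3,38],-.339)
"
```

```text
t 21.83 tcp [ 583.7 -260.5   83.6] ang -0.3463 tilt [ 0.0543 -0.0519 -0.9972] F [-0.4  0.5 -0.1] w 85.6 q [-0.55  0.4   1.54 -0.02  1.13 -0.19]
tool shift [-4.6 -4.2 45.3]
spin -0.0073
```

View pics/side_t.png

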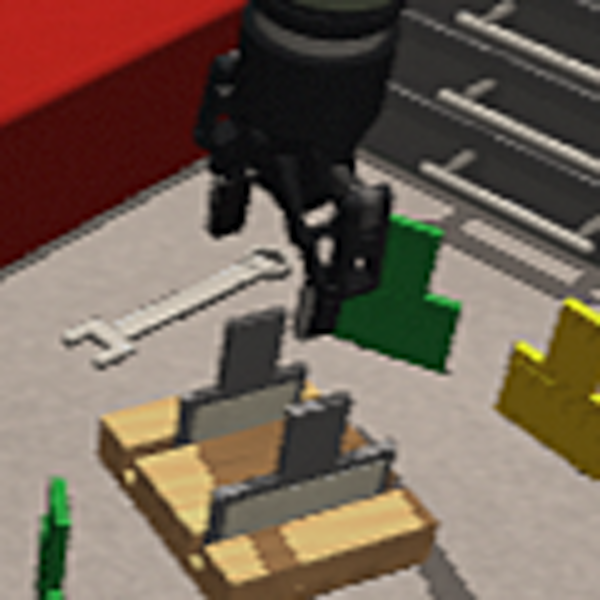

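carry_out([
  [-1,-1,6,0],
  [-1.5,-1.5,10,0],
  [-1,-1,10,0],
  [-0.5,0,7,0],
  [0,0,3,0],
])

```text
clock: 22.25
position: [585.8, -258.9, 47.5]
tool_rot: [0.022, 0.984, -0.173, 0.034]
force: [-0.2, 0.3, -0.6]
width: 85.3
```

```bash
python3 -c "
from h import *
shots('u',(310,90,120,120),(310,160,100,100),5)
where([583.3,-257.3,38],-.339)
"
```

```text
t 22.35 tcp [ 585.5 -258.8   47.6] ang -0.3461 tilt [ 0.0595 -0.0551 -0.9967] F [ 0.7 -0.6  0.1] w 85.3 q [-0.54  0.44  1.57 -0.02  1.05 -0.19]
tool shift [-3.3 -1.   9.3]
spin -0.0071
```

View pics/side_u.png

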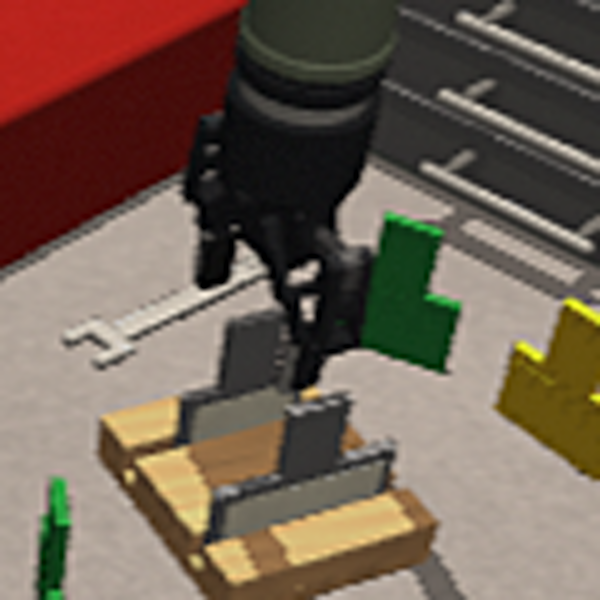

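carry_out([
  [-1.5,-1,4,0],
  [-1.5,-0.7,4,0],
  [0,0,2,0],
])

```text
clock: 22.6
position: [584.9, -257.4, 37.7]
tool_rot: [0.022, 0.984, -0.173, 0.035]
force: [-0.4, 0.2, -0.7]
width: 85.1
```

```bash
python3 -c "
from h import *
where([583.3,-257.3,38],-.339)
"
```

```text
t 22.6 tcp [ 584.9 -257.4   37.7] ang -0.3462 tilt [ 0.0618 -0.0565 -0.9965] F [-0.4  0.2 -0.7] w 85.1 q [-0.54  0.45  1.58 -0.02  1.03 -0.18]
tool shift [-1.5  0.5 -0.4]
spin -0.0072
```

carry_out([
  [-1.5,0,0,0],
  [0,0,0,0],
  [0,0,0,0],
  [0,0,0,0],
  [0,0,0,0],
  [0,0,0,0],
  [0,0,0,0],
  [0,0,0,0],
], grip=0)

```text
clock: 23.27
position: [582.8, -256.7, 38.1]
tool_rot: [0.023, 0.984, -0.173, 0.035]
force: [-0.3, -0.1, -0.1]
width: 6.8
```

```bash
python3 -c "
from h import *
shots('v',(310,90,120,120),(310,160,100,100),5)
where([583.3,-257.3,38],-.339)
"
```

```text
t 23.37 tcp [ 582.9 -256.7   38.1] ang -0.3462 tilt [ 0.061  -0.0564 -0.9965] F [-0.3  0.5  0.5] w 7.4 q [-0.54  0.45  1.58 -0.02  1.03 -0.18]
tool shift [0.6 0.4 0.1]
spin -0.0072
```

View pics/side_v.png

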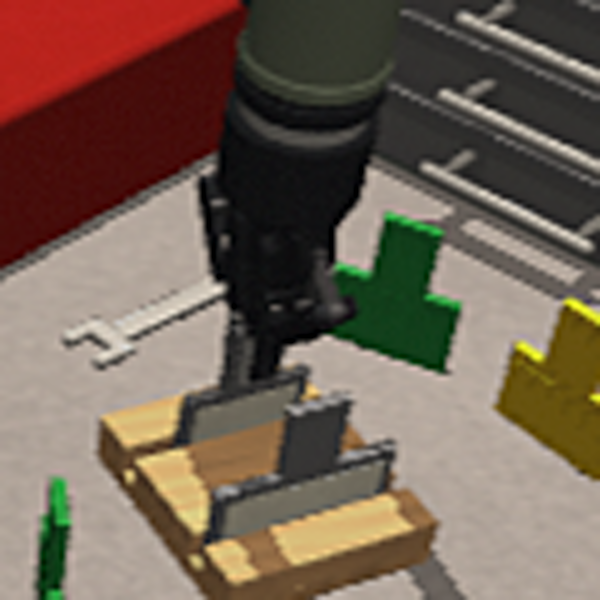

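carry_out([
  [0.3,0.1,-4,0],
  [0.7,0.3,-9,0],
  [1,0.4,-13,0],
  [1,0.4,-14,0],
])

```text
clock: 23.7
position: [580.3, -255.0, 76.6]
tool_rot: [0.021, 0.984, -0.173, 0.032]
force: [0.7, -0.1, -0.1]
width: 7.3
```

```bash
python3 -c "
from h import *
where([583,-256.7,190],-.057)
shots('w',(310,90,120,120),(310,160,100,100),5)
"
```

```text
t 23.7 tcp [ 580.3 -255.    76.6] ang -0.3464 tilt [ 0.0547 -0.0523 -0.9971] F [ 0.7 -0.1 -0.1] w 7.3 q [-0.54  0.4   1.56 -0.02  1.11 -0.19]
tool shift [  11.     4.1 -112.8]
spin -0.2894
```

View pics/side_w.png

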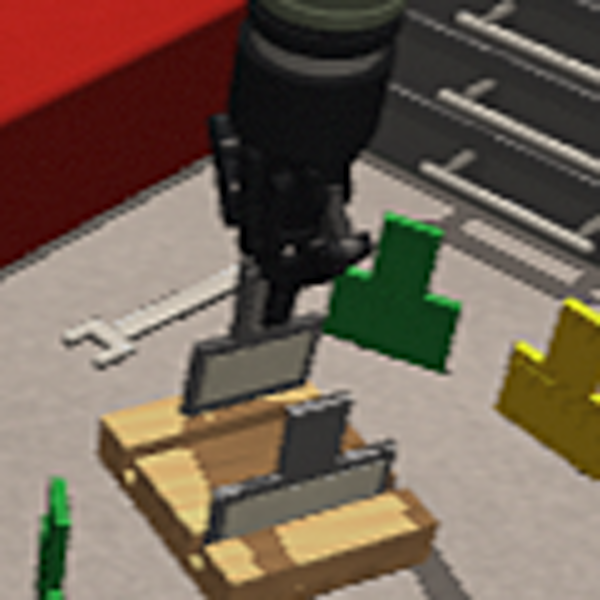

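carry_out([
  [1,0.4,-16,-0.04],
  [1,0.4,-20,-0.06],
  [1,0.4,-20,-0.06],
  [1,0.4,-20,-0.06],
  [1,0.4,-16,-0.05],
  [0.5,0,-10,-0.02],
])

```text
clock: 24.3
position: [579.8, -252.9, 184.3]
tool_rot: [0.026, 0.999, -0.022, 0.03]
force: [0.3, -0.5, -1.1]
width: 7.4
```

```bash
python3 -c "
from h import *
where([541,106,190],-.057)
"
```

```text
t 24.3 tcp [ 579.8 -252.9  184.3] ang -0.0423 tilt [ 0.0579 -0.0539 -0.9969] F [ 0.3 -0.5 -1.1] w 7.4 q [-0.54  0.28  1.48 -0.02  1.3  -0.49]
tool shift [ -53.5 -356.   -27.3]
spin 0.0147
```

carry_out([
  [-1,-8,-1.5,0.015],
  [-2,-16,-2.5,0],
  [-3,-24,-2.5,0],
  [-4,-28,-2.5,0],
  [-4,-30,-2.5,0],
  [-4,-30,-2.5,0],
  [-5,-30,-2.5,0],
  [-5,-30,-2.5,0],
  [-5,-30,-2.5,0],
  [-5,-30,-2.5,0],
  [-4,-28,-2,0],
  [-3,-22,-2,0],
  [-3,-16,-1,0],
  [-2,-10,-1,0],
  [-1,-5,0,0],
  [0,-2,0,0],
])

```text
clock: 25.63
position: [528.7, 123.6, 177.5]
tool_rot: [0.022, 0.999, -0.035, 0.016]
force: [-0.2, 0.0, -0.5]
width: 7.3
```

```bash
python3 -c "
from h import *
where([541,106,180],-.057)
shots('x',(200,110,130,120),(200,170,100,90),6)
"
```

```text
t 25.63 tcp [528.7 123.6 177.5] ang -0.0692 tilt [ 0.0296 -0.0458 -0.9985] F [-0.2  0.  -0.5] w 7.3 q [ 0.1   0.14  1.66 -0.05  1.32  0.18]
tool shift [13.5 16.8 -1.4]
spin -0.0122
```

View pics/side_x.png

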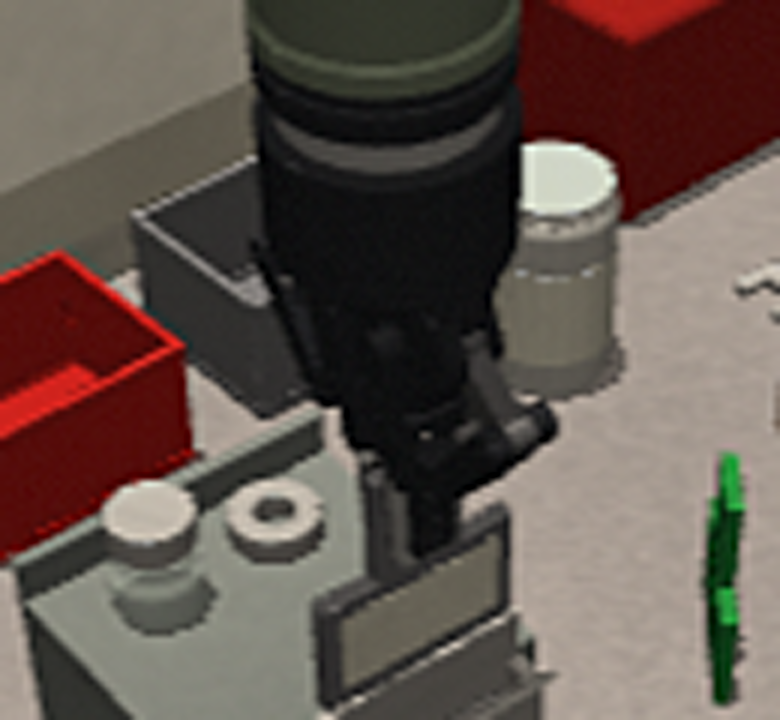

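```bash
python3 - <<'E'
import cv2
im=cv2.imread("pics/side_x_full.png")[190:240,245:300]
cv2.imwrite("pics/x_z.png",cv2.convertScaleAbs(cv2.resize(im,None,fx=14,fy=12,interpolation=cv2.INTER_CUBIC),alpha=1.6,beta=10))
E
python3 -c "
from h import *
for z in(145,150,155): print(z,ray('side',(253.7,227.2),z),ray('side',(252.5,210.5),z+50))
"
```

```text
145 [536.9 155.6 145. ] [536.5 156.3 195. ]
150 [533.2 158.3 150. ] [532.5 159.3 200. ]
155 [529.6 161.1 155. ] [528.5 162.3 205. ]
```

View pics/x_z.png

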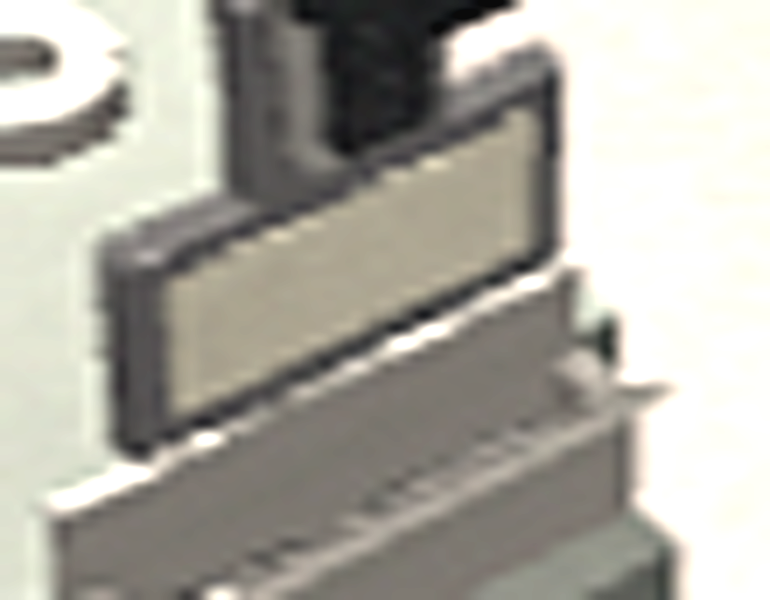

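View pics/top_x.png

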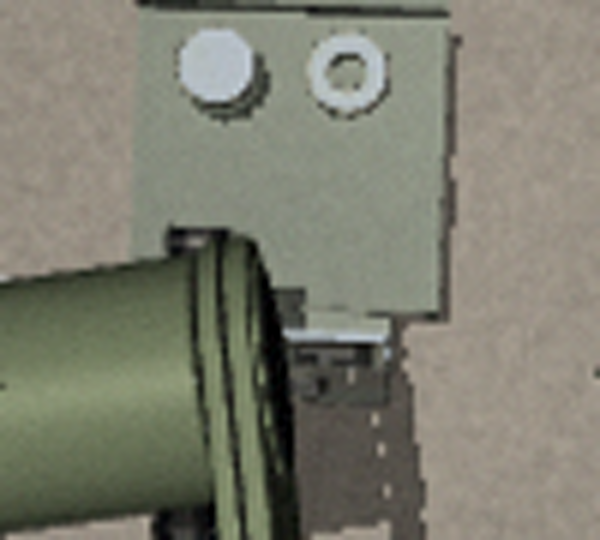

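The card hangs over the slot, slightly to +y of centre and in front of it (card lower corners near (254,227) and (285,211)). I'm correcting before the descent.

carry_out([
  [3,4,0,-0.006],
  [4,5,0,-0.006],
  [3,4,0,0],
  [1,1.5,0,0],
])

```text
clock: 26.07
position: [540.3, 103.5, 178.2]
tool_rot: [0.023, 0.999, -0.03, 0.015]
force: [0.0, -0.1, -1.2]
width: 7.5
```

```bash
python3 -c "
from h import *
where([539.5,108.8,180],-.057)
shots('y',(200,110,130,120),(200,170,100,90),6)
where([539.5,108.8,180],-.057)
"; python3 - <<'E'
import cv2
im=cv2.imread("pics/side_y_full.png")[185:245,240:305]
cv2.imwrite("pics/y_z.png",cv2.convertScaleAbs(cv2.resize(im,None,fx=12,fy=10,interpolation=cv2.INTER_CUBIC),alpha=1.6,beta=10))
E
```

```text
t 26.07 tcp [540.3 103.5 178.2] ang -0.0599 tilt [ 0.0294 -0.0478 -0.9984] F [ 0.  -0.1 -1.2] w 7.5 q [ 0.06  0.16  1.64 -0.05  1.32  0.14]
tool shift [-1.  -5.2 -2. ]
spin -0.0029
t 26.17 tcp [540.1 103.8 178.2] ang -0.0602 tilt [ 0.0293 -0.0475 -0.9984] F [ 0.1 -0.1 -0.3] w 7.1 q [ 0.06  0.16  1.64 -0.05  1.32  0.14]
tool shift [-0.9 -4.9 -2. ]
spin -0.0032
```

View pics/y_z.png

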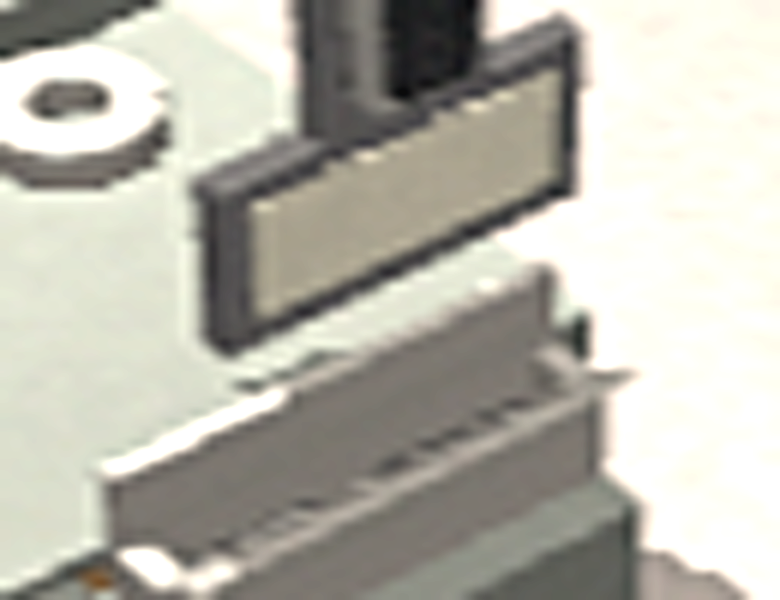

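```bash
python3 -c "
from h import *
for z in(150,152,155,158): print(z,ray('side',(259.1,219.7),z),ray('side',(287.4,204),z))
print(T(RK,[[-5.5,40,0],[-5.5,-40,0]]).round(1))
"
```

```text
150 [542.2 136.3 150. ] [537.3  59.5 150. ]
152 [540.7 137.5 152. ] [535.9  61.  152. ]
155 [538.5 139.3 155. ] [533.6  63.1 155. ]
158 [536.2 141.  158. ] [531.4  65.3 158. ]
[[539.8 146.2   0. ]
 [535.2  66.4   0. ]]
```

carry_out([
  [0,-2.5,2,0],
  [0,-2.5,6,0],
  [-0.2,-0.4,8,0],
  [-0.2,-0.3,5,0],
  [0,0,1,0],
])

```text
clock: 26.58
position: [541.2, 108.3, 154.2]
tool_rot: [0.023, 0.999, -0.031, 0.016]
force: [1.3, 0.0, -1.3]
width: 7.6
```

```bash
python3 -c "
from h import *
shots('z',(200,110,130,120),(200,170,100,90),6)
where([539.5,108.8,130],-.057)
"; python3 - <<'E'
import cv2
im=cv2.imread("pics/side_z_full.png")[185:245,240:305]
cv2.imwrite("pics/z_z.png",cv2.convertScaleAbs(cv2.resize(im,None,fx=12,fy=10,interpolation=cv2.INTER_CUBIC),alpha=1.6,beta=10))
E
```

```text
t 26.68 tcp [541.3 108.2 154.7] ang -0.0622 tilt [ 0.0302 -0.047  -0.9984] F [ 1.2  0.2 -0.3] w 7.5 q [ 0.07  0.18  1.66 -0.05  1.27  0.15]
tool shift [-2.6 -1.6 24.5]
spin -0.0052
```

View pics/z_z.png

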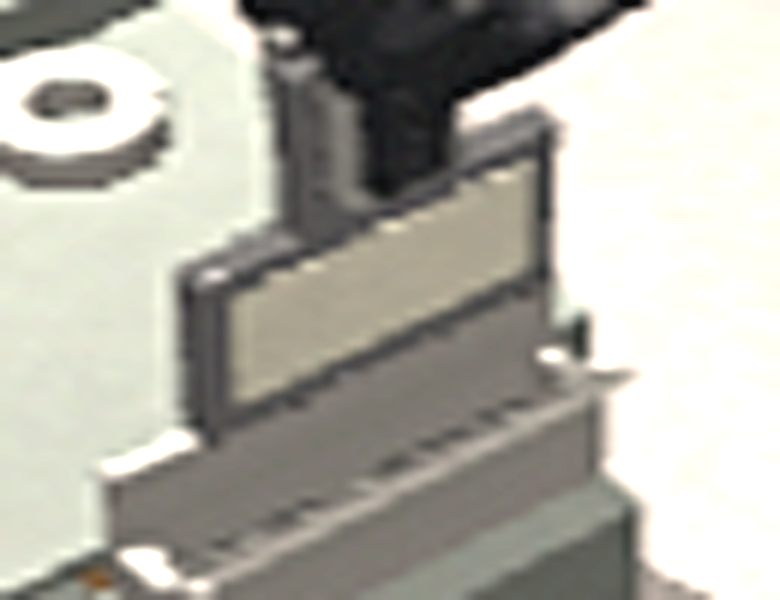

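```bash
python3 -c "
from h import *
for z in(127,129,132): print(z,ray('side',(257.4,228.3),z),ray('side',(285.3,213.5),z))
k=lambda P:((proj('side',P)-(240,185)+.5)*(12,10)).round().tolist()
print('slot mouth centre z=92..',k(T(RK,[[-5.5,40,129],[-5.5,-40,129],[6,52,116],[6,-52,116],[-16,46,100],[-16,-46,100]])))
"
```

```text
127 [542.5 141.8 127. ] [535.3  67.2 127. ]
129 [541.  142.9 129. ] [533.9  68.6 129. ]
132 [538.8 144.6 132. ] [531.7  70.6 132. ]
slot mouth centre z=92.. [[205.0, 449.0], [553.0, 282.0], [116.0, 484.0], [563.0, 271.0], [219.0, 580.0], [611.0, 386.0]]
```

carry_out([
  [-0.1,-1.2,3,0.003],
  [-0.2,-1,6,0],
  [-0.2,-0.4,7,0],
  [-0.2,-0.3,5,0],
  [0,0,1,0],
])

```text
clock: 27.1
position: [542.2, 110.8, 131.3]
tool_rot: [0.023, 0.999, -0.033, 0.017]
force: [-0.5, 1.1, -0.9]
width: 7.4
```

```bash
python3 -c "
from h import *
shots('A',(200,110,130,120),(200,170,100,90),6)
where([541.3,109,100],-.057)
"; python3 - <<'E'
import cv2
im=cv2.imread("pics/side_A_full.png")[185:245,240:305]
cv2.imwrite("pics/A_z.png",cv2.convertScaleAbs(cv2.resize(im,None,fx=12,fy=10,interpolation=cv2.INTER_CUBIC),alpha=1.6,beta=10))
E
```

```text
t 27.2 tcp [542.4 110.8 131.9] ang -0.0649 tilt [ 0.0328 -0.0468 -0.9984] F [ 0.8  1.5 -0.5] w 7.0 q [ 0.08  0.21  1.68 -0.05  1.22  0.16]
tool shift [-2.2  0.4 31.9]
spin -0.0079
```

View pics/A_z.png

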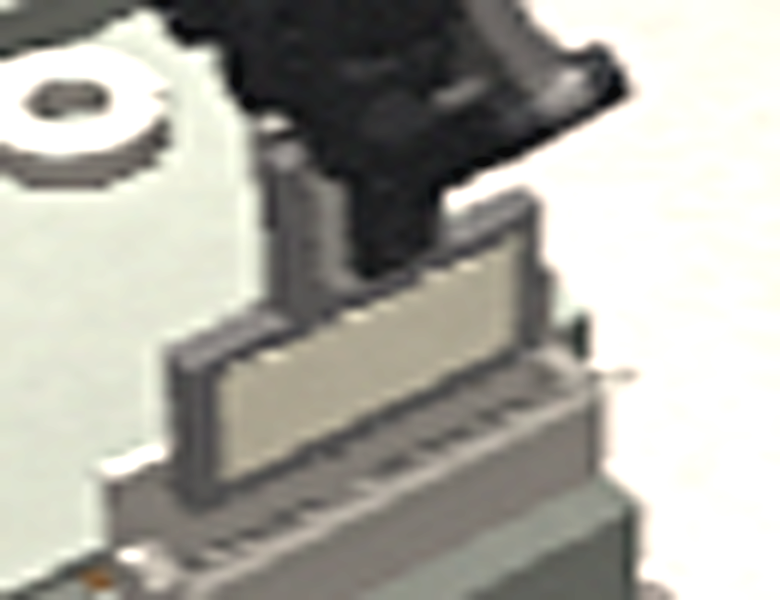

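```bash
python3 -c "
from h import *
o=lambda p:np.array((240,185))+(np.array(p)+.5)/(12,10)-.5
obs=[((-4,40,50),(210,362)),((-4,-40,50),(538,200)),((-4,-40,0),(540,352)),((-4,40,0),(203,505)),((4,40,50),(168,352)),((4,-40,50),(520,188))]
M=np.array([m for m,_ in obs],float);P=np.array([o(p) for _,p in obs])
for fz in(104,106,108):
  for ty in(0.03,):
    def f(v):
      R=Ro.from_euler('zyx',[v[2],-ty,v[3]]).as_matrix(); X=M@R.T+[v[0],v[1],fz]
      return (proj('side',X)-P).ravel()
    r=least_squares(f,[542,106,-.06,0.],x_scale=[1,1,.01,.01]);print(fz,r.x.round(3),np.abs(r.fun).max().round(2),r.fun.reshape(-1,2).round(1).tolist())
"
```

```text
104 [ 5.44097e+02  1.06515e+02 -3.50000e-02  1.40000e-02] 1.57 [[-0.9, 0.3], [0.9, -0.2], [-0.2, 0.2], [-0.1, 1.6], [0.3, -0.9], [0.1, -1.0]]
106 [ 5.42628e+02  1.07836e+02 -3.30000e-02  1.60000e-02] 1.65 [[-0.9, 0.3], [1.0, -0.3], [-0.2, 0.2], [-0.2, 1.7], [0.3, -0.9], [0.1, -1.1]]
108 [ 5.41159e+02  1.09157e+02 -3.00000e-02  1.90000e-02] 1.73 [[-0.9, 0.3], [1.0, -0.3], [-0.3, 0.2], [-0.2, 1.7], [0.3, -0.9], [0.1, -1.1]]
```

carry_out([
  [-0.3,-0.2,3,0.004],
  [-0.2,-0.2,4,0.004],
  [-0.1,-0.2,4,0],
])

```text
clock: 27.45
position: [543.8, 110.9, 121.7]
tool_rot: [0.023, 0.999, -0.037, 0.019]
force: [0.6, 0.3, -1.4]
width: 7.3
```

carry_out([
  [-0.1,-0.2,4,0],
  [-0.1,-0.1,3,0],
  [0,0,1,0],
])

```text
clock: 27.7
position: [543.4, 110.8, 112.1]
tool_rot: [0.023, 0.999, -0.037, 0.019]
force: [0.1, -0.4, -1.2]
width: 7.0
```

```bash
python3 -c "
from h import *
shots('B',(200,110,130,120),(200,170,100,90),6)
where([541.3,109,100],-.057)
"; python3 - <<'E'
import cv2
im=cv2.imread("pics/side_B_full.png")[185:245,240:305]
cv2.imwrite("pics/B_z.png",cv2.convertScaleAbs(cv2.resize(im,None,fx=12,fy=10,interpolation=cv2.INTER_CUBIC),alpha=1.6,beta=10))
E
```

```text
t 27.8 tcp [543.5 110.8 112.3] ang -0.074 tilt [ 0.0354 -0.0467 -0.9983] F [-0.4  0.1 -0.3] w 7.5 q [ 0.08  0.23  1.7  -0.05  1.18  0.17]
tool shift [-2.5  1.4 12.3]
spin -0.017
```

View pics/B_z.png

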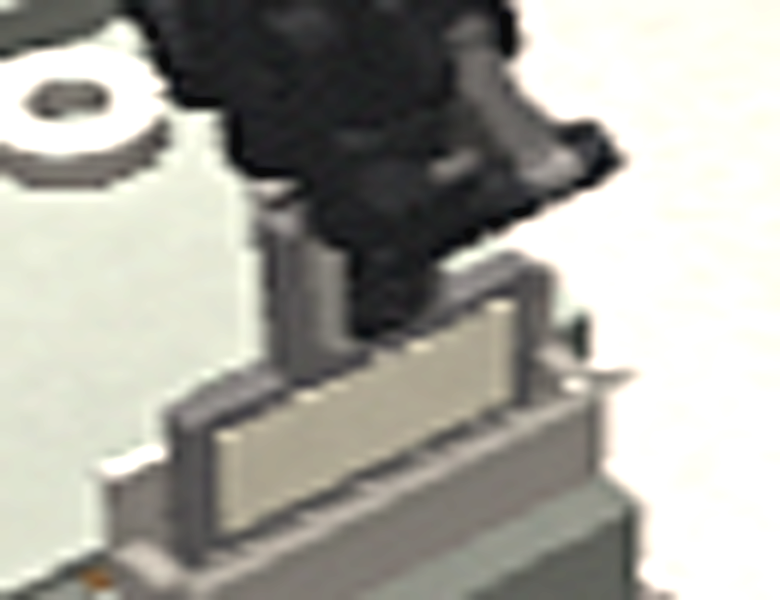

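The card is now inside the slot and nothing is touching. I'm correcting the yaw and continuing onto the spring.

carry_out([
  [-0.3,0,2,-0.008],
  [-0.2,0,3,-0.006],
  [0,0,2,0],
])

```text
clock: 28.05
position: [544.1, 110.5, 105.9]
tool_rot: [0.023, 0.999, -0.03, 0.019]
force: [-0.4, -1.4, 2.9]
width: 7.5
```

```bash
python3 -c "
from h import *
where([541.3,109,96],-.057)
"
```

```text
t 28.05 tcp [544.1 110.5 105.9] ang -0.0585 tilt [ 0.0376 -0.0466 -0.9982] F [-0.4 -1.4  2.9] w 7.5 q [ 0.08  0.24  1.7  -0.05  1.17  0.16]
tool shift [-3.1  1.3  9.8]
spin -0.0015
```

carry_out([
  [0,0,2,0],
  [0,0,2,0],
])

```text
clock: 28.22
position: [544.6, 110.5, 102.8]
tool_rot: [0.023, 0.999, -0.03, 0.02]
force: [-1.0, -0.2, 4.8]
width: 7.0
```

carry_out([
  [0,0,2,0],
  [0,0,2,0],
])

```text
clock: 28.38
position: [545.5, 110.4, 100.2]
tool_rot: [0.022, 0.999, -0.03, 0.02]
force: [-4.0, -0.7, 6.6]
width: 7.0
```

```bash
python3 -c "
from h import *
where([541.3,109,96],-.057)
"
```

```text
t 28.38 tcp [545.5 110.4 100.2] ang -0.0584 tilt [ 0.0396 -0.046  -0.9982] F [-4.  -0.7  6.6] w 7.0 q [ 0.08  0.25  1.71 -0.05  1.15  0.16]
tool shift [-4.2  1.5  4.1]
spin -0.0014
```

The spring forces match the strip (4.8 then 6.6 N). I'll continue to the stop, easing off the back wall slightly.

carry_out([
  [-1,0,2,0],
  [-0.5,0,2,0],
])

```text
clock: 28.55
position: [545.4, 110.5, 98.2]
tool_rot: [0.022, 0.999, -0.03, 0.022]
force: [-3.4, -0.7, 7.8]
width: 7.2
```

carry_out([
  [-0.5,0,2,0],
  [-0.3,0,2,0],
])

```text
clock: 28.72
position: [545.4, 110.5, 96.4]
tool_rot: [0.022, 0.999, -0.03, 0.022]
force: [-3.6, 0.1, 8.6]
width: 7.1
```

carry_out([
  [-0.3,0,2.5,0],
  [-0.3,0,2.5,0],
])

```text
clock: 28.88
position: [545.6, 110.4, 95.7]
tool_rot: [0.022, 0.999, -0.03, 0.023]
force: [-9.1, -0.5, 17.7]
width: 7.3
```

```bash
python3 -c "
from h import *
where([541.3,109,96],-.057)
"
```

```text
t 28.88 tcp [545.6 110.4  95.7] ang -0.0585 tilt [ 0.0444 -0.0458 -0.998 ] F [-9.1 -0.5 17.7] w 7.3 q [ 0.08  0.25  1.71 -0.05  1.14  0.16]
tool shift [-4.2  1.7 -0.4]
spin -0.0015
```

carry_out([
  [-1.5,0,2.5,0],
  [-1,0,3,0],
])

```text
clock: 29.05
position: [545.4, 110.5, 95.8]
tool_rot: [0.022, 0.999, -0.03, 0.025]
force: [-7.6, -1.0, 17.9]
width: 7.3
```

```bash
python3 -c "
from h import *
where([541.3,109,96],-.057)
shots('C',(195,155,110,110),(180,150,110,100),6)
where()
"; python3 - <<'E'
import cv2
im=cv2.imread("pics/side_C_full.png")[185:245,240:305]
cv2.imwrite("pics/C_z.png",cv2.convertScaleAbs(cv2.resize(im,None,fx=12,fy=10,interpolation=cv2.INTER_CUBIC),alpha=1.6,beta=10))
E
```

```text
t 29.05 tcp [545.4 110.5  95.8] ang -0.0585 tilt [ 0.0487 -0.0458 -0.9978] F [-7.6 -1.  17.9] w 7.3 q [ 0.08  0.25  1.72 -0.05  1.13  0.16]
tool shift [-4.   1.7 -0.4]
spin -0.0015
t 29.15 tcp [545.4 110.4  95.8] ang -0.0585 tilt [ 0.0487 -0.0459 -0.9978] F [-5.8 -0.5 15.4] w 7.3 q [ 0.08  0.25  1.72 -0.05  1.13  0.16]
```

View pics/C_z.png

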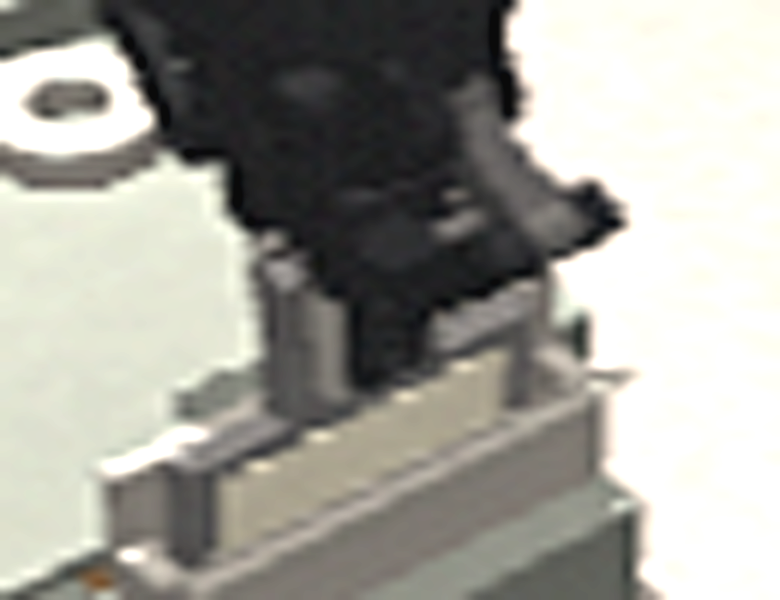

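View pics/side_C.png

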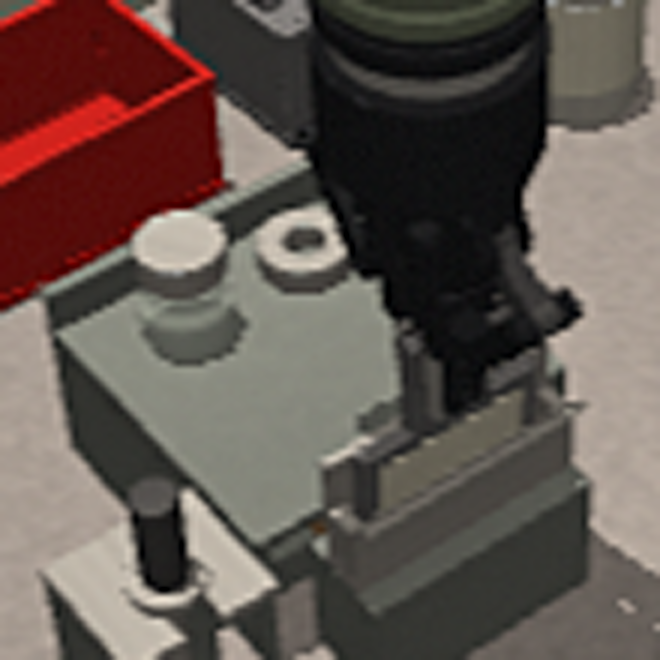

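View pics/top_C_full.png

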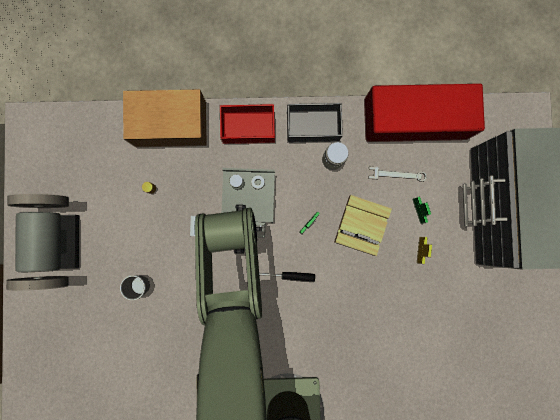

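```bash
python3 -c "
from h import *
k=lambda P:((proj('side',P)-(240,185)+.5)*(12,10)).round().tolist()
for z in(120,125,130): print(z,k(T(RK,[[-3,40,z],[-3,-40,z],[5,40,z]])))
"
```

```text
120 [[198.0, 470.0], [544.0, 304.0], [172.0, 449.0]]
125 [[197.0, 455.0], [544.0, 288.0], [171.0, 433.0]]
130 [[196.0, 439.0], [545.0, 273.0], [170.0, 417.0]]
```

carry_out([
  [-1,0,4,0],
])

```text
clock: 29.23
position: [545.6, 110.5, 95.7]
tool_rot: [0.022, 0.999, -0.03, 0.026]
force: [-10.0, -1.3, 26.3]
width: 7.1
```

```bash
python3 -c "
from h import *
where()
for i in range(6):
  im=eyes.camera('side')
  if i==5: cv2.imwrite('pics/side_D_full.png',im[:,:,::-1])
where()
im=cv2.imread('pics/side_D_full.png')[185:245,240:305]
cv2.imwrite('pics/D_z.png',cv2.convertScaleAbs(cv2.resize(im,None,fx=12,fy=10,interpolation=cv2.INTER_CUBIC),alpha=1.6,beta=10))
"
```

```text
t 29.23 tcp [545.6 110.5  95.7] ang -0.0585 tilt [ 0.0506 -0.0459 -0.9977] F [-10.   -1.3  26.3] w 7.1 q [ 0.08  0.25  1.72 -0.05  1.13  0.16]
t 29.53 tcp [545.5 110.4  95.7] ang -0.0584 tilt [ 0.0506 -0.046  -0.9977] F [-8.  -0.9 20.2] w 7.0 q [ 0.08  0.25  1.72 -0.06  1.13  0.16]
```

View pics/D_z.png

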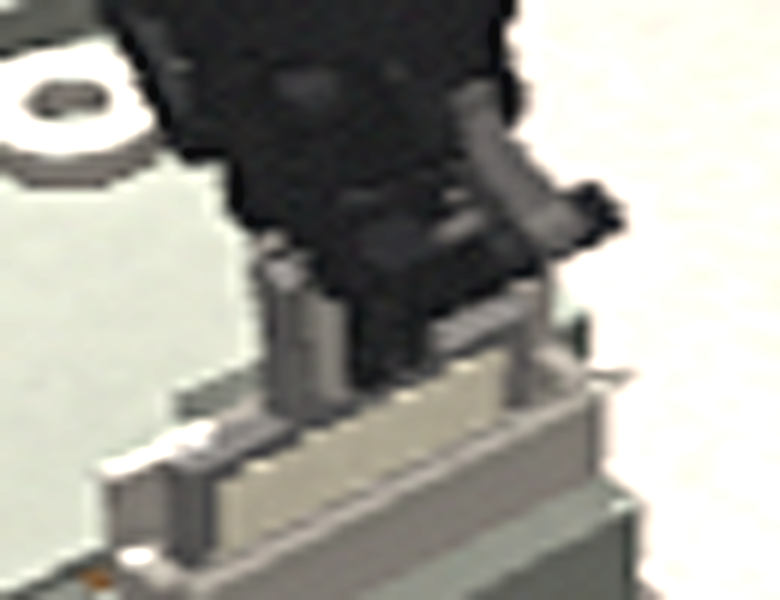

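The holder stays home: the position is rigid at 95.7, about 20 N is being held, and the card top sits at the height expected for home. The pin hangs in its notch and the bystanders are where they were. Handing in.

```bash
python3 -c "
from bench import bot
print(bot.sign_off())"
```

```text
the job is handed in; nothing more can be done
None
```

I parked the pin in the side-bracket notch and let it go. The narrower (far) holder is pressed home in the label slot and still gripped. I handed the job in at about 29.5 s.

**Last checks**
- **Pin:** the last side view shows it hanging upright in the notch by its collar. It seated within 0.1 mm of the predicted height.
- **Holder:** the force rose along the spring (2.9 to 8.6 N), then jumped to about 18 N when the strip reached its stop. The height then stayed fixed at the predicted home value (95.7 against 96). About 20 N of push was being held at hand-in, and the card top sits where it should when home. The finger opening read 7 mm throughout; the tab is 8 mm.
- **Bystanders:** I saw none of them moved in the last top and side pictures. The wide holder is still in the stand.

**What disagreed or went less well**
- **Height reading:** the gripper's fingertips stood about 33–35 mm higher than the reported tool height. My first attempt to grasp the pin closed above it because of this, touching nothing. I worked from the pictures after that.
- **Tool tilt:** the tool's tilt drifted during moves, reaching 0.1 rad at worst. It was about 0.07 rad at the end, so the holder leans lightly on the slot's back wall (8–10 N sideways).
- **Joint 3:** during one free-air stretch it read 0.2275, against a stated lower limit of 0.23. I can't tell whether that is rounding or a slight overrun.

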